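# Clamp a pile of green blanks in the cranked bench vise

### The arm

A 7-joint arm with a two-finger parallel gripper is mounted at the origin on the work surface. World frame = base frame: x ahead of the robot, y to its left, z up, the work surface at z = 0. Lengths are in m, angles in rad, forces in N, time in s.
With the tool pointing down it reaches from about 0.4 to 0.875 m from the base axis. Payload 4.4 kg.
Tool frame: the origin (TCP) lies between the finger pads; the fingertips stand 14 mm ahead of it and the grasp point (between the pads) lies 5 mm behind it; z points along the fingers, x is the direction in which the jaws open and shut, and the axes are right-handed (so a half turn about z gives the same grasp; the last joint's range is limited). The gripper opens to 85 mm and grips with 20 to 120 N. Pads are 22 mm wide; open, the fingers measure 114 mm over their backs; the gripper's body (76 mm by 85 mm) begins 54 mm behind the grasp point. The pads swing forward as they close: fully open they stand 13 mm farther back than shut.
Start: joints at [-1.269, 0.628, 0.038, 1.517, -0.027, 0.996, -0.02], TCP at [0.234, 0.607, 0.245] pointing down, gripper open.
Joint ranges: [-3.06, 3.06], [-0.37, 2.12], [-1.25, 1.32], [0.18, 2.47], [-1.1, 4.24], [0.23, 1.98], [-2.94, 2.94]. Speed limits (rad/s): [2.57, 2.57, 3.14, 3.14, 3.14, 3.14, 3.14].

### API

Orientations are given as a unit quaternion [w, x, y, z].
In Python, from bench import r gives the robot as it stands.
- The arm moves only by the shell command python3 -m handwheel 'ROWS' [OPENING] [FORCE]. ROWS is JSON, a list that holds one entry, the list of rows, each a list of 6 numbers: the shift along the tool's x, y, z in mm, then the turn, a rotation vector about the tool's x, y, z in degrees. A call has 1 to 20 rows; each row shifts and turns the commanded pose from where the row before left it, along the tool's axes as they then stand; what a row does not reach is not made up. A row lasts 1/10 s, in which the tool goes at most 50 mm and 8.59 degrees, less where a joint would pass 70% of its speed; a pose out of reach is approached as far as the arm can. A call with a gripper value outside its range is refused whole. OPENING is the finger opening in mm, from 0 to 85.4, set as the call begins (- or left out, the last holds). The fingers move at their own pace and stop on an object; FORCE is the grip in N (left out, the last holds). Time passes only in rows, so rows that do not move let the fingers close. It gives the time, the measured TCP pose, the force and the opening at its end, in the units of the state.
- r.read_state(): the state, without advancing time (a new reading comes with each control period).
- r.get_image(name): name is "scene" or "side" or "wrist"; returns a dict with "image" (480x640x3 uint8, red, green, blue), "vfov" (degrees; the focal length in pixels is half the picture's height over the tangent of half this angle, whatever the lens; pixels are square), "cx", "cy" (the principal point, pixels), "T" (4x4, takes a point from camera to world coordinates). Camera axes: x right, y down, z forward; pixel columns grow to the right and rows downward; lengths in m; the calibration is good to about 2 mm. The wrist camera is an equidistant fisheye: a pixel r from the principal point sees the ray r / f radians off the axis. A picture is of the moment at which its call begins. There is no depth.
- r.sign_off(): hands the job in, once; it reports no verdict.
The state is a dict: "t": time; "joint_positions": joint angles; "joint_velocities": joint speeds; "joint_torque": joint torques, N m; "eef_pos": TCP position; "tool_rot": TCP orientation; "ft_force": force on the tool from outside, world axes, zero at the start; "torque": the same for the moment, N m; "finger_gap": finger opening in m.
Only numpy, scipy, OpenCV 4.12 (cv2) and the standard library are available. Lean on these libraries where they do the work, as an engineer would, in place of code of your own. Each camera call takes 0.05 s, during which the arm holds its last target.

### The job

Get the blue bench vise loaded: put the wood offcut lying on its bed into the grey scrap tray, and stack all the green blanks flat on the bed between the open jaws in one square pile, long sides running from jaw to jaw. Loosen the red jaw-lock knob by half a turn or a little more (it has a left-hand thread, so it loosens clockwise), swing the folding crank handle up until it latches upright, and only with everything stacked and the handle latched crank the wheel clockwise until the jaws hold the pile tight. Leave the grindstone, jar and spanner where they are.

Things in the scene. Friction and masses are not known exactly. Their poses are not given: they have to be found in the camera images.
- vise: Blue vise, fixed. Origin on bench, y from gear housing (y=-205 mm, top z=75) to fixed jaw. Bed top z=45, centre line x=0. Jaw tops z=90; fixed face y=90, moving face y=-55 when open, closes to +y. Side guides at x=+-38 (6 mm thick, tops z=90) run from each jaw: y=60 to 120 and, moving with the jaw, -90 to -10 when open. Knob's bracket top z=56 at x=-115, y=-70. Fork for folded handle: x=+-11, y=-146, tops z=135 mm.
- bed (a point): Centre of the open space between the jaws, on top of the vise bed; axes as vise.
- jaw (a joint): Travel of the moving jaw in m: 0 fully open (gap 145 mm), 0.055 when it holds the 90 mm long blanks, stop at 0.0565. Geared to the wheel, 0.00477 m per rad (30 mm per turn); it stays where it is left.
- wheel_axis (a point): Point on the wheel's vertical axis at the height of the handle's hinge pin, 125 mm above the bench; axes as vise. The steel wheel below it is 100 mm across, hub top 100 mm above the bench. The handle's hinge pin is 45 mm from this axis.
- wheel (a joint): Wheel angle in rad, 0 at the start, grows clockwise seen from above, which closes the jaw; about 11.5 rad closes it on the blanks. Friction 0.2 N m. It cannot turn while the handle is folded (its tip lies in the fixed fork) nor while the lock knob is tight.
- fold (a joint): Swing of the crank handle, rad: 0 folded level across the wheel, 1.57 upright. An over-centre spring (0.2 to 0.3 N m) holds it at either end: past 0.9 it snaps on to upright and stays latched. At wheel 0 its hinge pin lies along the vise's x at vise x=0, y=-250, z=125 mm, and the folded handle points from there to +y.
- handle_grip (a point): Middle of the handle's black sleeve, on its axis, 57 mm from the hinge pin; sleeve 18 mm in diameter, 70 mm long, spinning freely on the handle, so a held sleeve need not be turned as the wheel goes round. The handle is 110 mm long from pin to tip.
- lock_knob_grip (a point): Centre of the red bar of the lock knob, bar 54 mm long (its own x), 16 mm thick (its own y), 30 mm high; point 88 mm above the bench when tight, 33 mm above the bracket's top.
- lock_knob (a joint): Angle of the lock knob, rad: 0 tight, grows clockwise seen from above; left-hand thread, so clockwise loosens it and it rises 3 mm per rad (4.2 at most). Starts at up to 0.3. The jaw is free above 2.9. Friction about 0.08 N m.
- blank0_center (a point): Flat green-painted steel blank, 90 mm (its x) by 60 mm (its y) by 10 mm thick, 0.1 to 0.2 kg; centre of the plate. All blanks are alike; two to four are present (None if absent).
- blank1_center (a point): Flat green-painted steel blank, 90 mm (its x) by 60 mm (its y) by 10 mm thick, 0.1 to 0.2 kg; centre of the plate. All blanks are alike; two to four are present (None if absent).
- blank2_center (a point): Flat green-painted steel blank, 90 mm (its x) by 60 mm (its y) by 10 mm thick, 0.1 to 0.2 kg; centre of the plate. All blanks are alike; two to four are present (None if absent).
- blank3_center (a point): Flat green-painted steel blank, 90 mm (its x) by 60 mm (its y) by 10 mm thick, 0.1 to 0.2 kg; centre of the plate. All blanks are alike; two to four are present (None if absent).
- blank0: The same blank 0, origin at the centre of its underside.
- blank1: The same blank 1, origin at the centre of its underside.
- blank2: The same blank 2, origin at the centre of its underside.
- blank3: The same blank 3, origin at the centre of its underside.
- offcut_center (a point): Pine offcut, 70 mm (its x) by 32 mm (its y) by 28 mm high, lying on the vise bed between the jaws; its centre.
- tray: Open grey scrap tray fixed on the bench, 115 mm (x) by 130 mm (y), walls 4 mm thick and 30 mm high; origin at the centre of its underside.
- grindstone: Grey grindstone, 124 mm across, 28 mm high, with a 24 mm hole, lying flat; bystander. Origin at the centre of its underside.
- jar: Amber glass jar with orange lid, 68 mm across, 100 mm high; bystander. Origin at the centre of its underside.
- spanner: Steel spanner 170 mm long lying flat; bystander.
Things that resemble listed ones, but are neither listed nor needed, are in the scene too. Leave any black look-alike of the blank3 alone.

How it is judged:
By the outcome, as a careful person would: the job done as asked, in the order asked, and still so for the second after the job is handed in, with the robot touching nothing.
Of blank0, blank1, blank2, blank3 only 2 to 4 are there at a start; the rules pass over those that are not, and their reading is None.
At some moment in a run one of blank0, blank1, blank2, blank3, offcut may be knocked a few centimetres aside while the robot is not near it.
Once in a run the grip may slacken for a moment while it holds something.
It also fails if it takes over 210 s, if anything falls off the work surface, if the arm or the gripper's body presses on something with over 40 N, if the wrist force passes 120 N, or if a joint passes its speed limit or range.

## Working session

There is one attempt and no reset: what is moved stays moved. The work goes in short steps, Python scripts to look and compute and a shell command to move; the robot and the scene stay as the last step left them, time stands still between calls to the robot, and variables do not carry over. Pictures are saved under pics/ and viewed, and the job is handed in when it is done.

```bash
ls; mkdir -p pics; python3 - <<'E'
from bench import r
import cv2
s=r.read_state(); print(s)
for n in ["scene","side","wrist"]:
    d=r.get_image(n); cv2.imwrite(f"pics/{n}0.png",d["image"][:,:,::-1]); print(n,d["vfov"],d["cx"],d["cy"],d["T"])
E
```

```text
pics
{'t': 0.0, 'joint_positions': array([-1.26881799,  0.62932135,  0.03839956,  1.51837558, -0.02699532,
        0.99629869, -0.02000321]), 'joint_velocities': array([-1.67514963e-04,  1.37756280e-04,  4.21712812e-05, -1.63377039e-03,
       -1.41430146e-03,  3.34860096e-06,  9.97322680e-04]), 'joint_torque': array([-6.79161917e-05, -5.63402832e+01,  1.22607294e+00, -1.93452930e+01,
        1.08661762e-02,  1.02984751e-02,  9.53359738e-07]), 'eef_pos': array([0.23343801, 0.60599129, 0.24440192]), 'tool_rot': array([ 5.34920030e-04,  8.24472798e-01,  5.65900800e-01, -7.76846772e-04]), 'ft_force': array([-0.48944706,  0.3232636 ,  0.31627906]), 'torque': array([0.00945383, 0.01406225, 0.00235187]), 'finger_gap': 0.08550125711420707}
scene 45.93846665849004 311.0807708226914 232.6920373926791 [[ 0.50434739  0.72550417 -0.46827066  1.18831711]
 [ 0.86349258 -0.42137093  0.27717702 -0.34355276]
 [ 0.00377744 -0.54414175 -0.8389848   1.15215883]
 [ 0.          0.          0.          1.        ]]
side 54.0762419516647 316.69805486213704 241.6205257908443 [[ 0.90029795 -0.27137842  0.34031948  0.22359201]
 [-0.43501956 -0.58771411  0.68216574 -0.77201306]
 [ 0.0148855  -0.76219805 -0.64717274  0.83325516]
 [ 0.          0.          0.          1.        ]]
wrist 65.70646984690485 315.9586997250697 243.51533527817654 [[ 0.35942042  0.89500929  0.26415019  0.16529167]
 [ 0.93317496 -0.34435389 -0.10298009  0.6321389 ]
 [-0.001207    0.28351149 -0.95896808  0.37329598]
 [ 0.          0.          0.          1.        ]]
```

View pics/scene0.png

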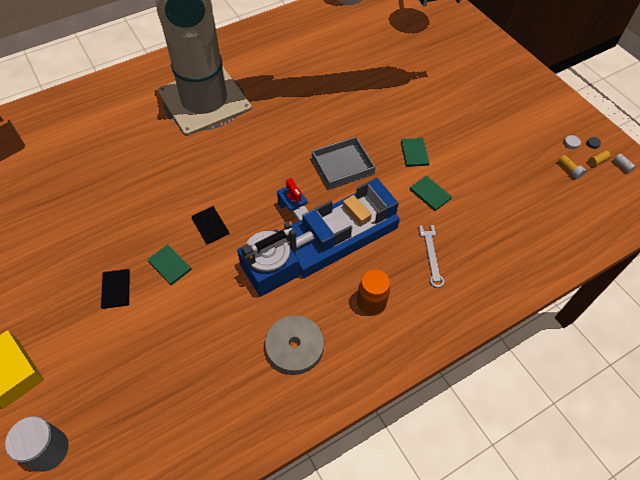

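View pics/side0.png

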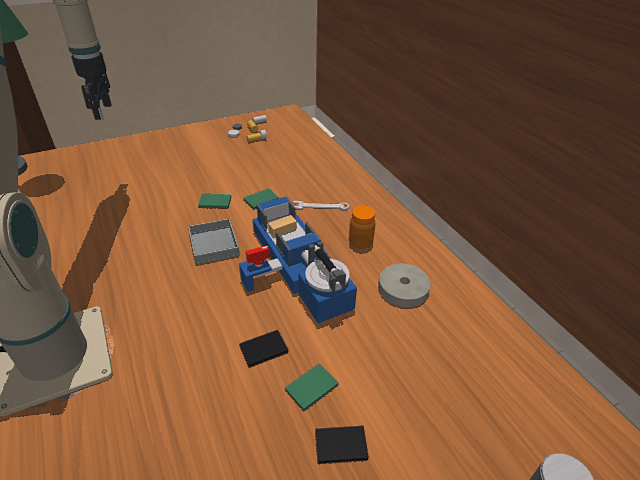

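View pics/wrist0.png

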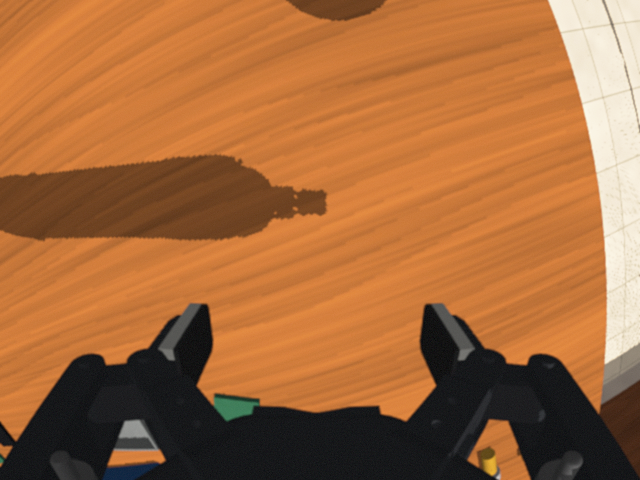

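Both views show three green blanks at scene px (170,264), (415,152), (431,192). There are also two black look-alikes at (210,224) and (116,288), which I will leave alone. I'll enlarge the vise and measure.

```bash
cat > h.py <<'E'
import numpy as np, cv2
from bench import r
from scipy.spatial.transform import Rotation as R
def cam(n):
    d=r.get_image(n); d["n"]=n; d["f"]=240/np.tan(np.radians(d["vfov"])/2); return d
def ray(d,u,v):
    x,y=(u-d["cx"])/d["f"],(v-d["cy"])/d["f"]
    if d["n"]=="wrist":
        t=np.hypot(x,y); k=np.sin(t)/t if t>1e-9 else 1; c=np.array([x*k,y*k,np.cos(t)])
    else: c=np.array([x,y,1.])
    c=d["T"][:3,:3]@c; return d["T"][:3,3],c/np.linalg.norm(c)
def onz(d,u,v,z):
    o,c=ray(d,u,v); return o+c*(z-o[2])/c[2]
def two(d1,p1,d2,p2):
    o1,a=ray(d1,*p1);o2,b=ray(d2,*p2)
    s=np.linalg.lstsq(np.c_[a,-b],o2-o1,rcond=None)[0]
    p,q=o1+s[0]*a,o2+s[1]*b; return (p+q)/2,np.linalg.norm(p-q)
def proj(d,P):
    P=np.asarray(P,float); c=d["T"][:3,:3].T@(P-d["T"][:3,3])
    if d["n"]=="wrist":
        h=np.hypot(c[0],c[1]);t=np.arctan2(h,c[2]);return d["cx"]+d["f"]*t*c[0]/h,d["cy"]+d["f"]*t*c[1]/h
    return d["cx"]+d["f"]*c[0]/c[2],d["cy"]+d["f"]*c[1]/c[2]
def hsv(d): return cv2.cvtColor(d["image"],cv2.COLOR_RGB2HSV)
def save(d,name,box=None,k=1):
    im=d["image"][:,:,::-1]
    if box: x0,y0,x1,y1=box; im=im[y0:y1,x0:x1]
    if k!=1: im=cv2.resize(im,None,fx=k,fy=k,interpolation=cv2.INTER_CUBIC)
    cv2.imwrite("pics/"+name,im)
def rects(d,lo,hi,z,amin=60):
    m=cv2.inRange(hsv(d),lo,hi); out=[]
    for c in cv2.findContours(m,cv2.RETR_EXTERNAL,cv2.CHAIN_APPROX_NONE)[0]:
        if cv2.contourArea(c)<amin: continue
        P=np.array([onz(d,u,v,z)[:2] for u,v in c[:,0]],np.float32)*1000
        (x,y),(w,h),a=cv2.minAreaRect(P)
        if w<h: w,h,a=h,w,a+90
        out.append((np.round(c[:,0].mean(0)).tolist(),round(x,1),round(y,1),round(w,1),round(h,1),round((a+90)%180-90,1)))
    return out
def st():
    s=r.read_state(); q=s["tool_rot"]; M=R.from_quat([q[1],q[2],q[3],q[0]]).as_matrix()
    return s,M
def togo(p,yaw=None):
    """shift in tool mm to reach p(mm world), and yaw turn about tool z; yaw = world deg of tool x axis"""
    s,M=st(); d=M.T@(np.array(p)-s["eef_pos"]*1000)
    a=np.degrees(np.arctan2(M[1,0],M[0,0]))
    print("tcp",np.round(s["eef_pos"]*1000,1),"yaw",round(a,1),"toolz",np.round(M[:,2],3),"t",round(s["t"],1),"gap",round(s["finger_gap"]*1000,1),"ft",np.round(s["ft_force"],1))
    print("shift tool",np.round(d,1), "turn tool z", None if yaw is None else round(-((yaw-a+90)%180-90),1))
E
python3 - <<'E'
from h import *
for n in ["scene","side"]:
    d=cam(n)
    print(n,"green"); [print(x) for x in rects(d,(60,80,30),(90,255,255),0.010)]
    b=(220,120,420,320) if n=="scene" else (180,170,380,330)
    save(d,n+"_v.png",b,4 if n=="side" else 3)
E
```

```text
scene green
([170.0, 264.0], 459.5, -294.8, 91.7, 59.3, 14.4)
([431.0, 192.0], 596.7, 354.9, 89.7, 61.5, 9.5)
([414.0, 152.0], 467.2, 399.8, 94.3, 58.7, -25.7)
([185.0, 12.0], -381.3, 104.2, 132.9, 126.9, -30.0)
side green
([311.0, 387.0], 454.0, -298.0, 90.8, 62.0, 14.2)
([215.0, 201.0], 461.9, 396.1, 89.4, 67.2, -24.6)
([260.0, 198.0], 592.0, 351.1, 91.8, 65.4, 10.8)
([9.0, 23.0], -99.8, 2716.8, 946.0, 124.3, -87.1)
```

View pics/scene_v.png

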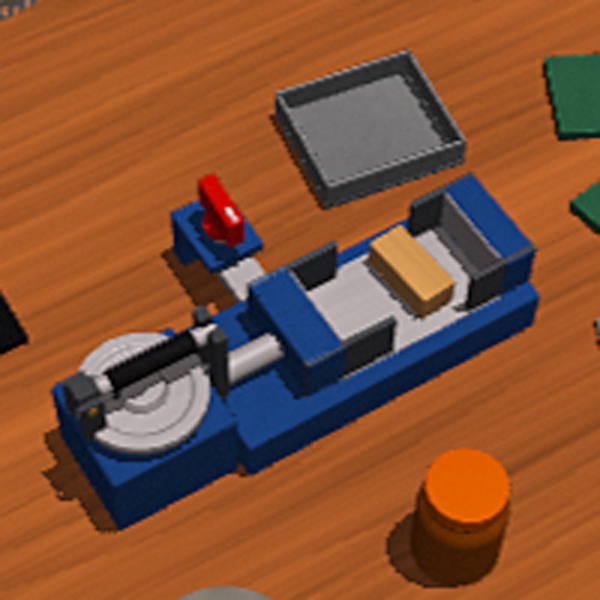

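View pics/side_v.png

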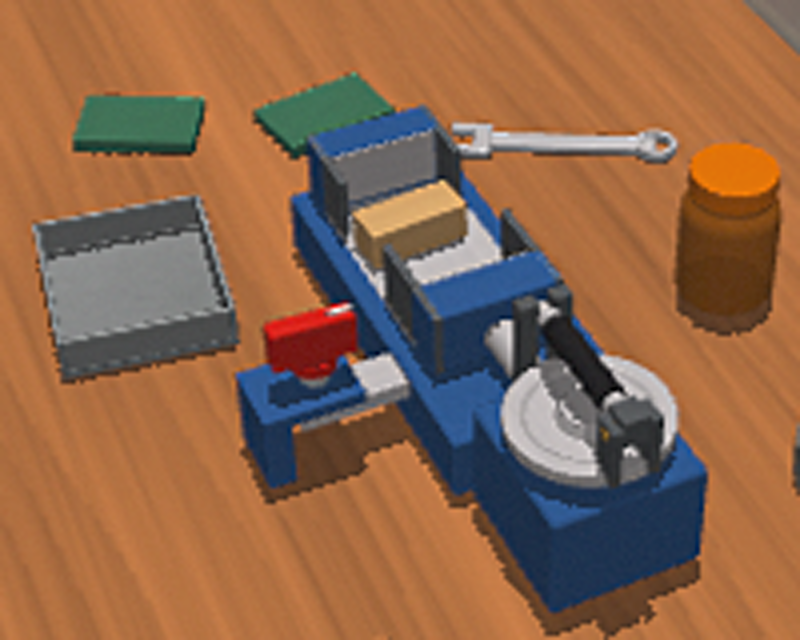

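```bash
python3 - <<'E'
from h import *
d=cam("scene"); save(d,"sv2.png",(300,170,410,260),7)
d=cam("side"); save(d,"dv2.png",(245,185,345,265),8)
E
```

```text
(no output)
```

View pics/sv2.png

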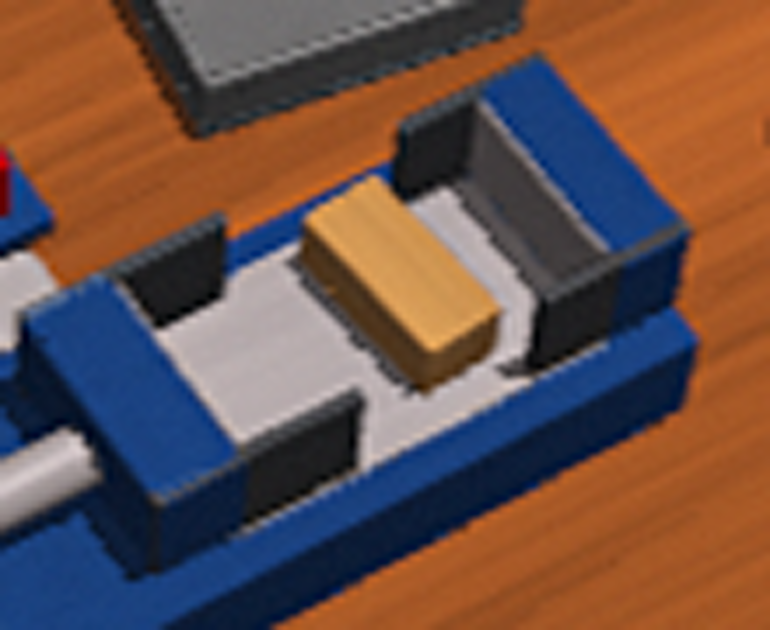

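View pics/dv2.png

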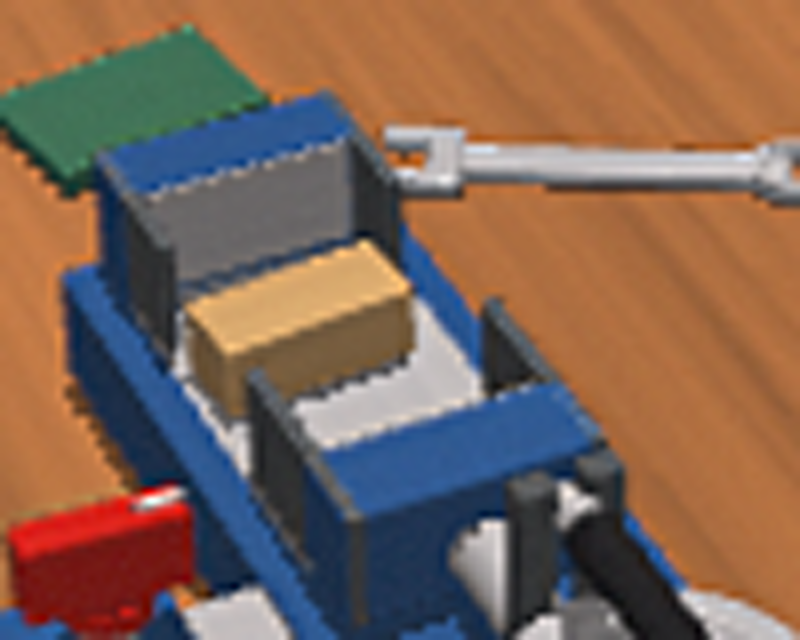

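```bash
cat > vise.py <<'E'
from h import *
V=np.array([[-38,-10],[38,-10],[-38,60],[38,60],[-41,120],[41,120],[-41,-90],[41,-90]],float)
S=[(223,218),(360,394),(400,129),(541,297),(541,55),(690,232),(22,320),(155,503)]
D=[(255,374),(490,302),(170,250),(398,190),(100,158),(330,93),(360,515),(612,450)]
sc,sd=cam("scene"),cam("side")
def kab(A,B):
    a,b=A.mean(0),B.mean(0);H=(A-a).T@(B-b);th=np.arctan2(H[0,1]-H[1,0],H[0,0]+H[1,1])
    c,s=np.cos(th),np.sin(th);M=np.array([[c,-s],[s,c]]);t=b-M@a
    return th,M,t,B-(A@M.T+t)
for nm,d,P,k,o in (("scene",sc,S,7,(300,170)),("side",sd,D,8,(245,185))):
    W=np.array([onz(d,(p[0]+.5)/k-.5+o[0],(p[1]+.5)/k-.5+o[1],.09)[:2]*1000 for p in P])
    th,M,t,e=kab(V,W);print(nm,np.degrees(th),t,np.round(e,1).tolist())
W=[];g=[]
for a,b in zip(S,D):
    p,q=two(sc,((a[0]+.5)/7-.5+300,(a[1]+.5)/7-.5+170),sd,((b[0]+.5)/8-.5+245,(b[1]+.5)/8-.5+185));W.append(p*1000);g.append(q*1000)
W=np.array(W);print(np.round(W[:,2]),np.round(g,1))
th,M,t,e=kab(V,W[:,:2]);print("two",np.degrees(th),t,np.round(e,1).tolist())
E
python3 vise.py
```

```text
scene 1.2070350405123238 [583.82060168 104.2558473 ] [[-3.2, -0.6], [2.8, -0.6], [-3.5, 0.3], [1.8, 1.1], [-1.8, -0.8], [3.0, -1.6], [0.3, 1.3], [0.5, 0.9]]
side 1.2535258505742892 [581.51391808 100.59011575] [[-3.4, -0.2], [2.6, 0.6], [-2.9, 0.7], [1.7, -1.7], [-1.5, -1.7], [1.4, -0.5], [1.1, 4.6], [1.0, -1.8]]
[87. 87. 88. 86. 87. 86. 89. 87.] [1.  0.5 1.2 3.1 1.8 0.3 0.4 3.8]
two 1.3619206681703533 [582.80328145 104.92659247] [[-3.6, -0.4], [2.6, -0.6], [-3.2, 0.3], [2.3, 0.7], [-1.5, -0.6], [2.3, -0.2], [0.2, 1.3], [0.9, -0.4]]
```

```bash
python3 - <<'E'
from h import *
for n,P in (("scene",(355,208)),("side",(281,222))):
    d=cam(n);h=hsv(d);print(n,h[P[1],P[0]], h[200,357] if n=="scene" else h[228,290])
    [print(x) for x in rects(d,(12,100,170),(22,180,255),.073,30)]
    m=cv2.inRange(h,(0,0,40),(179,40,140))
    save({"image":np.dstack([m]*3)},n+"_m.png")
    # red knob
    red=cv2.inRange(h,(0,200,60),(5,255,255)); ys,xs=np.nonzero(red); print("red",len(xs),xs.mean(),ys.mean(),xs.min(),xs.max(),ys.min(),ys.max())
    save(d,n+"_k.png",(265,165,325,215) if n=="scene" else (230,230,300,290),10)
E
```

```text
scene [ 17 153 213] [ 16 158 208]
([357.0, 207.0], 578.5, 142.2, 67.9, 29.7, 7.1)
red 197 292.6852791878173 189.86802030456852 286 300 178 201
side [ 17 126 216] [ 16 120 117]
([334.0, 470.0], 405.3, -488.2, 32.7, 8.9, -80.5)
([10.0, 452.0], -57.0, -228.6, 119.6, 28.9, -88.8)
([36.0, 433.0], -18.9, -217.7, 71.0, 3.2, -89.9)
([48.0, 444.0], 0.7, -242.7, 117.0, 19.2, -87.7)
([81.0, 428.0], 48.3, -250.2, 174.3, 62.3, 87.1)
([117.0, 399.0], 115.5, -116.9, 488.7, 58.4, 89.4)
([282.0, 222.0], 575.1, 140.5, 67.7, 30.5, 4.6)
([38.0, 209.0], 10.8, 458.9, 177.2, 31.0, -78.7)
([30.0, 169.0], -6.7, 702.6, 183.4, 74.5, 89.9)
([54.0, 163.0], 50.8, 706.5, 174.3, 33.2, -88.5)
([178.0, 137.0], 436.5, 713.8, 158.6, 12.5, -88.7)
([314.0, 339.0], 460.8, 49.2, 1492.8, 887.7, -89.9)
red 280 257.1821428571429 254.89642857142857 246 268 246 263
```

View pics/scene_k.png

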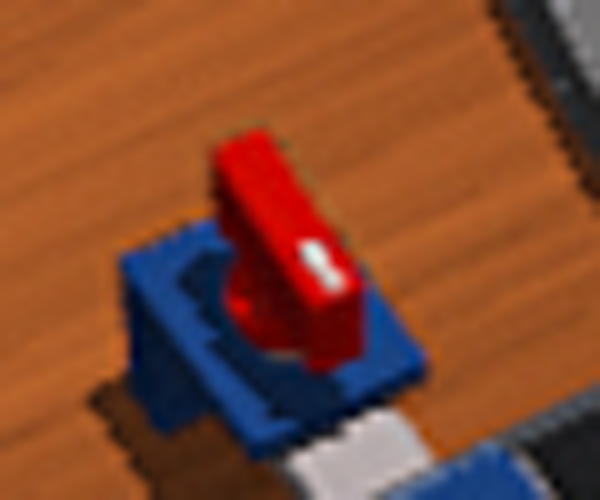

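View pics/side_k.png

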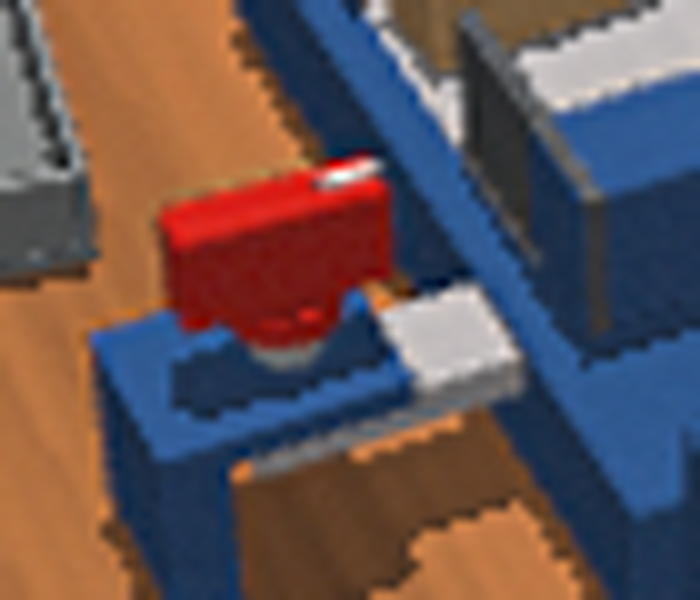

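```bash
python3 - <<'E'
from h import *
togo((577,141,230),96)
d=cam("scene")
P=[onz(d,(u+.5)/3-.5+220,(v+.5)/3-.5+120,.03)[:2]*1000 for u,v in ((277,93),(407,53),(465,143),(330,188))];print("tray",np.round(P),np.mean(P,0))
P=[onz(d,(u+.5)/10-.5+265,(v+.5)/10-.5+165,.104)[:2]*1000 for u,v in ((213,150),(265,130),(362,275),(310,305))];print("knob",np.round(P),np.mean(P,0))
d=cam("side")
P=[onz(d,(u+.5)/4-.5+180,(v+.5)/4-.5+170,.03)[:2]*1000 for u,v in ((35,226),(198,198),(237,315),(62,345))];print("tray",np.round(P),np.mean(P,0))
E
```

```text
tcp [233.7 606.5 245.3] yaw 68.9 toolz [-0.  0. -1.] t 0.6 gap 85.1 ft [ 0.4 -0.  -0.1]
shift tool [-311.   487.8   15.3] turn tool z -27.1
tray [[343. 158.]
 [361. 281.]
 [472. 268.]
 [455. 143.]] [407.72701871 212.48233125]
knob [[445.  27.]
 [446.  40.]
 [495.  39.]
 [496.  24.]] [470.38830909  32.25931956]
tray [[356. 280.]
 [467. 264.]
 [452. 135.]
 [342. 154.]] [404.15291947 208.17476447]
```

```bash
python3 -m handwheel '[[[-20,30,0,0,0,0],[-20,30,0,0,0,0],[-20,30,0,0,0,0],[-20,30,0,0,0,0],[-20,30,0,0,0,0],[-20,30,0,0,0,0],[-20,30,0,0,0,0],[-20,30,0,0,0,0],[-20,30,0,0,0,0],[-20,30,0,0,0,0],[-20,30,0,0,0,0],[-20,30,0,0,0,0],[-20,30,0,0,0,0],[-20,30,5,0,0,0],[-20,30,5,0,0,0],[-11,38,5,0,0,-7],[0,0,0,0,0,-7],[0,0,0,0,0,-7],[0,0,0,0,0,-6]]]' 75; python3 - <<'E'
from h import *
togo((577,141,230),96);print(st()[0]["joint_positions"])
d=cam("wrist");save(d,"w1.png")
[print(x) for x in rects(d,(12,80,150),(24,190,255),.073,300)]
E
```

```text
t: 2.55
eef_pos: [0.5775, 0.1405, 0.2302]
tool_rot: [-0.0, 0.668, 0.744, 0.0]
ft_force: [-0.8, -0.2, 0.5]
finger_gap: 0.0745
tcp [577.5 140.5 230.2] yaw 96.1 toolz [-0.  0. -1.] t 2.5 gap 74.5 ft [-0.8 -0.2  0.5]
shift tool [ 0.6 -0.4  0.2] turn tool z 0.1
[-0.23593421  0.56408995 -0.07799882  1.69439532  0.05366416  0.88525373
  1.3421645 ]
([485.0, 446.0], 832.3, 374.0, 158.7, 56.4, 39.6)
([153.0, 437.0], 847.1, -17.8, 93.9, 56.1, -26.9)
([397.0, 390.0], 727.2, 238.7, 73.5, 39.2, -16.3)
([174.0, 327.0], 701.8, -46.0, 564.4, 239.2, -73.4)
([317.0, 227.0], 576.1, 141.5, 69.0, 31.1, 6.0)
([464.0, 155.0], 637.8, 377.3, 727.3, 430.0, 25.0)
([61.0, 82.0], 460.2, -99.6, 216.6, 200.3, 6.0)
```

View pics/w1.png

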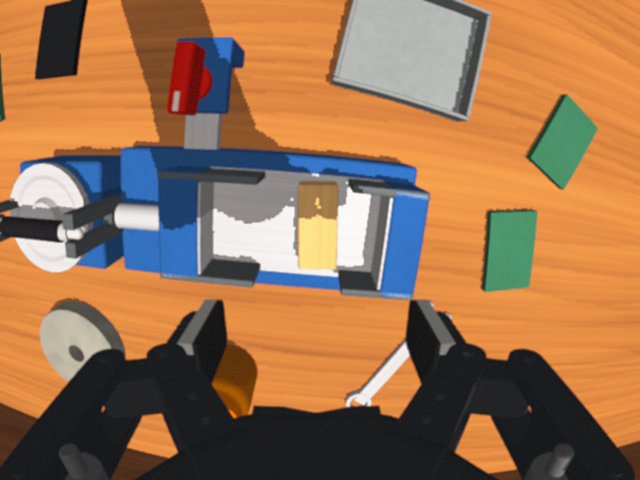

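The offcut is at wrist px (317,227), which gives (576,141.5) at 6°. That agrees with the two fixed views. Next I'll refine the vise pose from this close view.

```bash
python3 - <<'E'
from h import *
d=cam("wrist");save(d,"w1a.png",(150,130,300,300),5);save(d,"w1b.png",(290,150,450,310),5)
for y in (-55,-10,60,90):
  for x in (-35,35): print(x,y,np.round(proj(d,(np.r_[582.7+x-.022*y,102.7+y+.022*x,90])/1000),1))
E
```

```text
-35 -55 [196.2 186. ]
35 -55 [196.  272.8]
-35 -10 [254.4 189.8]
35 -10 [250.5 278.3]
-35 60 [349.3 197.8]
35 60 [339.1 285.9]
-35 90 [389.1 201.8]
35 90 [376.5 288.7]
```

View pics/w1a.png

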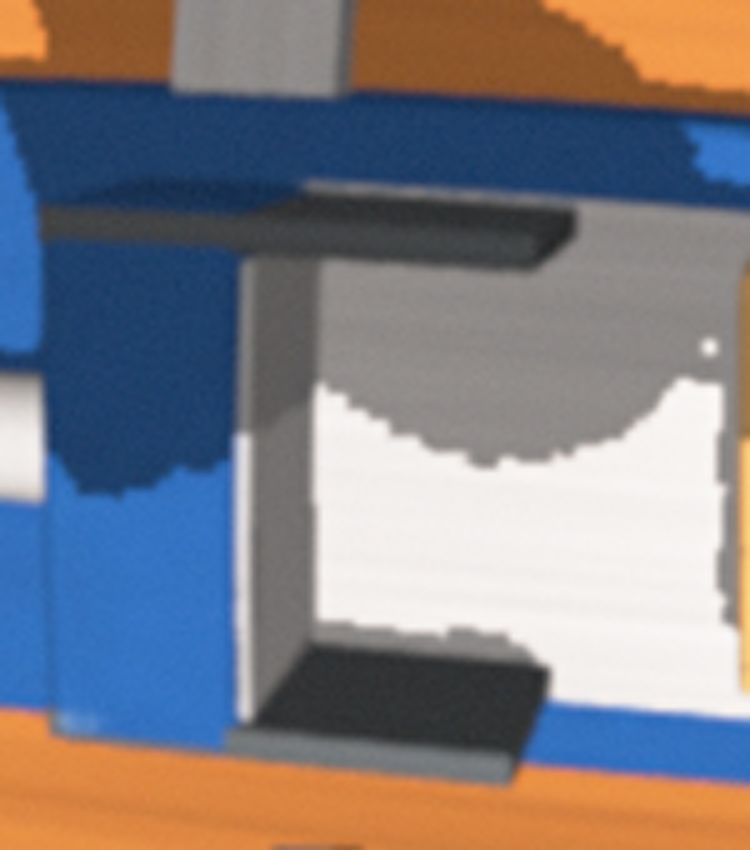

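View pics/w1b.png

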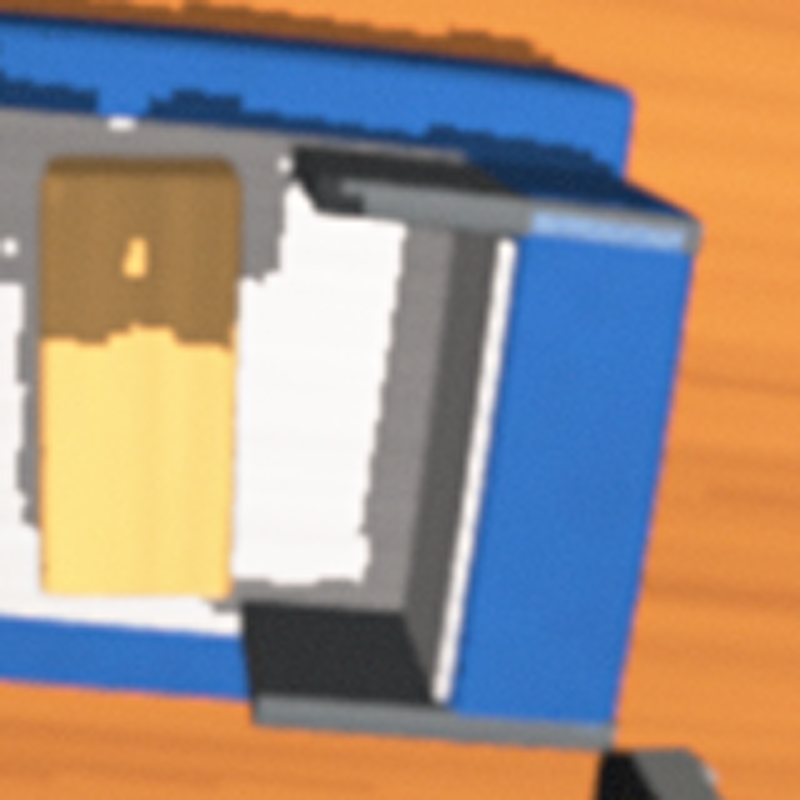

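```bash
cat > v2.py <<'E'
from h import *
d=cam("wrist")
A=[((530,268),(38,0),0),((518,752),0,0)]
V=np.array([[-38,-10],[-44,-10],[38,-10],[44,-10],[38,60],[44,60],[-38,90],[38,90],[-44,-90],[44,120],[-44,120],[44,-90]],float)
a=[(530,268),(540,237),(518,752),(510,782)]
b=[(248,697),(255,725),(513,240),(447,702),None,(612,745),(700,220)]
P=[((u+.5)/5-.5+150,(v+.5)/5-.5+130) for u,v in a]
for q in b: P.append(((40+.5)/5-.5+150,(207+.5)/5-.5+130) if q is None else ((q[0]+.5)/5-.5+290,(q[1]+.5)/5-.5+150))
V=V[:len(P)]
W=np.array([onz(d,u,v,.09)[:2]*1000 for u,v in P])
c0,c1=V.mean(0),W.mean(0);H=(V-c0).T@(W-c1);th=np.arctan2(H[0,1]-H[1,0],H[0,0]+H[1,1])
c,s=np.cos(th),np.sin(th);M=np.array([[c,-s],[s,c]]);t=c1-M@c0
print(np.degrees(th),t);print(np.round(W-(V@M.T+t),1).tolist())
E
python3 v2.py; python3 -c "
from h import *
togo((577,141,70),96)"
```

```text
0.7743452025740162 [580.91601453 104.25925623]
[[-0.5, -0.9], [0.8, 0.3], [-0.3, 0.7], [-1.0, -0.4], [1.0, -1.1], [-0.3, 0.6], [0.9, 0.5], [-0.7, 0.8], [0.4, 1.0], [-1.0, -0.5], [0.7, -0.9]]
tcp [577.3 140.7 230.4] yaw 95.8 toolz [ 0.  0. -1.] t 2.7 gap 75.3 ft [ 0.2 -0.3 -1. ]
shift tool [  0.2  -0.3 160.4] turn tool z -0.2
```

```bash
python3 -m handwheel '[[[0,0,20,0,0,0],[0,0,30,0,0,0],[0,0,30,0,0,0],[0,0,30,0,0,0],[0,0,30,0,0,0],[0,0,16,0,0,0],[0,0,8,0,0,0],[0,0,4,0,0,0],[0,0,0,0,0,0]]]' 50 40; python3 -m handwheel '[[[0,0,0,0,0,0],[0,0,0,0,0,0],[0,0,0,0,0,0],[0,0,0,0,0,0],[0,0,0,0,0,0]]]' 20 40
```

```text
t: 3.6
eef_pos: [0.5775, 0.1411, 0.0626]
tool_rot: [0.0, 0.67, 0.743, 0.0]
ft_force: [0.3, 0.1, 0.0]
finger_gap: 0.0501
t: 4.1
eef_pos: [0.5781, 0.1411, 0.0635]
tool_rot: [0.001, 0.67, 0.743, 0.001]
ft_force: [-0.4, -0.1, 6.6]
finger_gap: 0.0313
```

```bash
python3 -m handwheel '[[[0,0,-10,0,0,0],[0,0,-25,0,0,0],[0,0,-35,0,0,0],[0,0,-35,0,0,0],[0,0,-35,0,0,0]]]' ; python3 -c "
from h import *
togo((406,210,35),96)"
```

```text
t: 4.6
eef_pos: [0.5768, 0.1407, 0.2041]
tool_rot: [-0.0, 0.67, 0.743, -0.0]
ft_force: [0.7, -0.2, -0.5]
finger_gap: 0.0313
tcp [576.8 140.7 204.1] yaw 95.9 toolz [-0. -0. -1.] t 4.6 gap 31.3 ft [ 0.7 -0.2 -0.5]
shift tool [  86.5 -162.7  169.1] turn tool z -0.1
```

```bash
python3 -m handwheel '[[[14,-27,0,0,0,0],[14,-27,0,0,0,0],[15,-27,0,0,0,0],[14,-27,0,0,0,0],[14,-27,0,0,0,0],[15,-27,0,0,0,0],[0,0,30,0,0,0],[0,0,40,0,0,0],[0,0,40,0,0,0],[0,0,40,0,0,0],[0,0,20,0,0,0],[0,0,7,0,0,0],[0,0,0,0,0,0]]]'; python3 -m handwheel '[[[0,0,0,0,0,0],[0,0,0,0,0,0],[0,0,0,0,0,0],[0,0,-20,0,0,0],[0,0,-50,0,0,0],[0,0,-50,0,0,0],[0,0,-50,0,0,0],[0,0,-20,0,0,0]]]' 60; python3 - <<'E'
from h import *
d=cam("wrist");save(d,"w2.png")
[print(x) for x in rects(d,(60,80,30),(90,255,255),.01,200)]
togo((464,398,200),65)
E
```

```text
t: 5.9
eef_pos: [0.4059, 0.2072, 0.034]
tool_rot: [0.0, 0.669, 0.743, -0.004]
ft_force: [0.4, -0.8, -0.7]
finger_gap: 0.0314
t: 6.7
eef_pos: [0.4082, 0.2103, 0.2295]
tool_rot: [0.002, 0.669, 0.743, 0.0]
ft_force: [0.6, 0.0, -0.6]
finger_gap: 0.06
([484.0, 280.0], 461.8, 400.7, 87.3, 61.8, -25.9)
tcp [409.1 210.6 230.7] yaw 95.9 toolz [ 0.006 -0.002 -1.   ] t 6.8 gap 59.8 ft [0.8 0.4 2.6]
shift tool [180.8  73.8  30.7] turn tool z 30.9
```

View pics/w2.png

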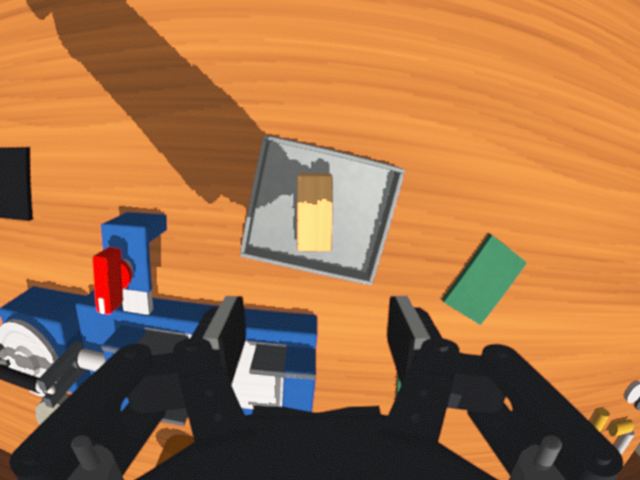

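Picture: the offcut lies in the tray at px (315,212), and the green blank is at (484,280). Next is blank A, at (463,400) and about -26°.

```bash
python3 -m handwheel '[[[30,12,0,0,0,0],[30,12,0,0,0,8],[30,12,0,0,0,0],[30,12,0,0,0,0],[30,12,0,0,0,0],[31,14,10,0,0,0],[0,0,30,0,0,8],[0,0,0,0,0,8],[0,0,0,0,0,8],[0,0,0,0,0,0]]]' 72; python3 - <<'E'
from h import *
d=cam("wrist");save(d,"w3.png")
[print(x) for x in rects(d,(60,80,30),(90,255,255),.01,200)]
togo((464,399,30),64.3);print(st()[0]["joint_positions"])
E
```

```text
t: 7.75
eef_pos: [0.4781, 0.3899, 0.1829]
tool_rot: [0.002, 0.848, 0.53, -0.004]
ft_force: [-0.2, 0.3, 0.1]
finger_gap: 0.0718
([339.0, 342.0], 591.8, 357.5, 90.3, 59.1, 9.7)
([324.0, 200.0], 462.8, 402.9, 87.8, 58.4, -25.6)
tcp [478.2 390.  183.1] yaw 64.1 toolz [-0.003 -0.007 -1.   ] t 7.8 gap 72.4 ft [-0.1 -1.2 -0.6]
shift tool [  3.1 -16.8 153.1] turn tool z -0.2
[-0.59579438  0.66086569 -0.22092264  1.66560131  0.18481996  0.84287508
  0.2235689 ]
```

```bash
python3 -m handwheel '[[[3,-8,20,0,0,0],[0,-9,35,0,0,0],[0,0,35,0,0,0],[0,0,35,0,0,0],[0,0,20,0,0,0],[0,0,10,0,0,0],[0,0,0,0,0,0]]]' 72; python3 -m handwheel '[[[0,0,2,0,0,0],[0,0,2,0,0,0],[0,0,2,0,0,0]]]';python3 -m handwheel '[[[0,0,2,0,0,0],[0,0,2,0,0,0],[0,0,0,0,0,0]]]';  python3 -c "
from h import *
togo((463.5,400,20),64.3)"
```

```text
t: 8.5
eef_pos: [0.4636, 0.3985, 0.0273]
tool_rot: [0.002, 0.848, 0.53, -0.004]
ft_force: [-0.1, -0.8, 0.3]
finger_gap: 0.0722
t: 8.8
eef_pos: [0.4649, 0.3996, 0.0234]
tool_rot: [0.002, 0.848, 0.53, -0.002]
ft_force: [-0.7, -0.4, 0.1]
finger_gap: 0.072
t: 9.1
eef_pos: [0.4641, 0.3989, 0.0182]
tool_rot: [0.002, 0.848, 0.53, -0.003]
ft_force: [-0.7, 0.8, -0.1]
finger_gap: 0.072
tcp [464.1 398.9  18.2] yaw 64.0 toolz [-0.003 -0.007 -1.   ] t 9.1 gap 72.0 ft [-0.7  0.8 -0.1]
shift tool [ 0.7 -1.  -1.8] turn tool z -0.3
```

```bash
python3 -m handwheel '[[[0,0,2,0,0,0],[0,0,2,0,0,0],[0,0,2,0,0,0],[0,0,0,0,0,0]]]';python3 -m handwheel '[[[0,0,2,0,0,0],[0,0,2,0,0,0],[0,0,0,0,0,0]]]'
```

```text
t: 9.5
eef_pos: [0.464, 0.3988, 0.0119]
tool_rot: [0.002, 0.848, 0.53, -0.003]
ft_force: [0.2, -0.5, -0.4]
finger_gap: 0.0718
t: 9.8
eef_pos: [0.464, 0.3987, 0.008]
tool_rot: [0.002, 0.848, 0.529, -0.003]
ft_force: [-0.6, 0.3, -0.7]
finger_gap: 0.0721
```

```bash
python3 -m handwheel '[[[0,0,-2,0,0,0],[0,0,0,0,0,0],[0,0,0,0,0,0],[0,0,0,0,0,0],[0,0,0,0,0,0]]]' 45 60; python3 -m handwheel '[[[0,0,-20,0,0,0],[0,0,-40,0,0,0],[0,0,-50,0,0,0],[0,0,-40,0,0,0],[0,0,0,0,0,0]]]'; python3 - <<'E'
from h import *
d=cam("wrist");save(d,"w4.png")
t=np.radians(1.0);c,s=np.cos(t),np.sin(t);x,y=0,35
togo((582+c*x-s*y,103.5+s*x+c*y,150),1)
E
```

```text
t: 10.3
eef_pos: [0.4645, 0.3993, 0.0108]
tool_rot: [0.002, 0.848, 0.53, -0.003]
ft_force: [-0.2, 0.0, 4.8]
finger_gap: 0.058
t: 10.8
eef_pos: [0.4672, 0.4022, 0.1656]
tool_rot: [0.001, 0.848, 0.529, 0.002]
ft_force: [0.7, 1.0, -1.5]
finger_gap: 0.058
tcp [465.8 400.7 162.7] yaw 63.9 toolz [ 0.    -0.003 -1.   ] t 10.8 gap 58.7 ft [-0.5 -0.9 -3.1]
shift tool [-184.7  219.    13.6] turn tool z 62.9
```

View pics/w4.png

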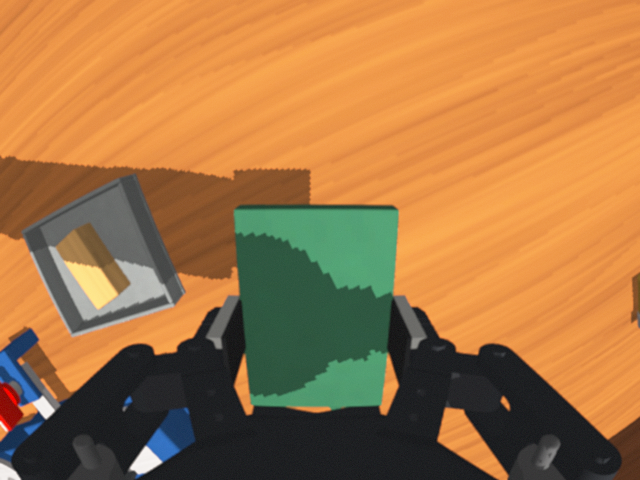

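```bash
cat > held.py <<'E'
from h import *
import sys
dz=float(sys.argv[1]) if len(sys.argv)>1 else 0.8   # top face below TCP, mm
d=cam("wrist");s,M=st();z=s["eef_pos"][2]-dz/1000
m=cv2.inRange(hsv(d),(60,60,20),(90,255,255))
cs=[c for c in cv2.findContours(m,cv2.RETR_EXTERNAL,cv2.CHAIN_APPROX_NONE)[0] if cv2.contourArea(c)>8000]
c=max(cs,key=cv2.contourArea)[:,0]
P=np.array([(M.T@(onz(d,u,v,z)-s["eef_pos"]))*1000 for u,v in c])
sel=P[np.abs(P[:,0])<24]
e=sel[:,1]; print("tool y range",np.percentile(e,[2,98]).round(1),"x range",np.percentile(P[:,0],[2,98]).round(1))
f=[];
for x0 in (-22,-11,0,11,22):
    q=P[np.abs(P[:,0]-x0)<3]; f.append((x0,round(q[:,1].min(),1),round(q[:,1].max(),1)))
print(f)
E
python3 held.py
```

```text
tool y range [-47.8  46.5] x range [-29.   31.7]
[(-22, np.float64(-47.8), np.float64(45.5)), (-11, np.float64(-47.7), np.float64(45.2)), (0, np.float64(-48.0), np.float64(43.7)), (11, np.float64(-47.7), np.float64(46.9)), (22, np.float64(-47.4), np.float64(45.5))]
```

```bash
python3 -m handwheel '[[[-23,27,0,0,0,0],[-23,27,0,0,0,0],[-23,27,0,0,0,0],[-23,27,0,0,0,0],[-23,28,0,0,0,0],[-23,28,0,0,0,0],[-23,28,0,0,0,0],[-24,27,0,0,0,0],[0,0,0,0,0,8],[0,0,0,0,0,8],[0,0,0,0,0,8],[0,0,0,0,0,8],[0,0,0,0,0,8],[0,0,0,0,0,8],[0,0,0,0,0,8],[0,0,0,0,0,7],[0,0,0,0,0,0]]]'; python3 - <<'E'
from h import *
d=cam("wrist");save(d,"w5.png")
t=np.radians(1.0);c,s=np.cos(t),np.sin(t);x,y=0,35
togo((582+c*x-s*y,103.5+s*x+c*y,57),1);print(st()[0]["joint_positions"])
E
```

```text
t: 12.6
eef_pos: [0.5784, 0.137, 0.1591]
tool_rot: [0.004, 1.0, 0.008, -0.004]
ft_force: [-0.1, -0.1, -1.5]
finger_gap: 0.0581
tcp [578.7 137.1 159.5] yaw 1.1 toolz [-0.007 -0.008 -1.   ] t 12.7 gap 57.8 ft [ 0.3  0.3 -2. ]
shift tool [  3.5  -2.2 102.4] turn tool z 0.1
[-0.32636844  0.65771972  0.06868621  1.75298932 -0.05313899  0.74190414
 -0.21321903]
```

View pics/w5.png

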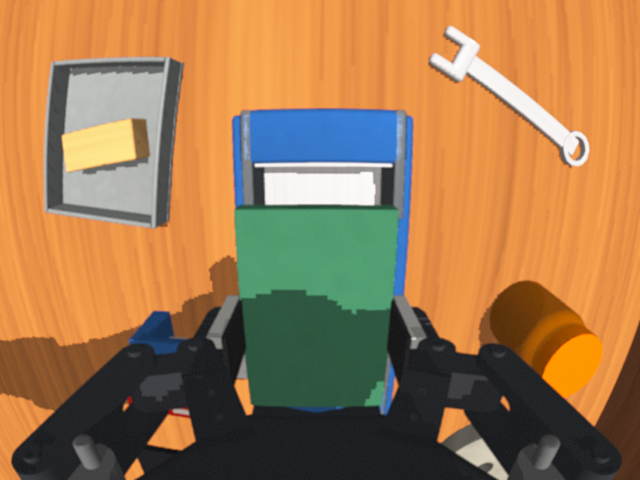

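```bash
python3 -m handwheel '[[[3.5,-2,20,0,0,0],[0,0,35,0,0,0],[0,0,25,0,0,0],[0,0,12,0,0,0],[0,0,6,0,0,0],[0,0,3,0,0,0],[0,0,0,0,0,0]]]'; python3 -c "
from h import *
t=np.radians(1.0);c,s=np.cos(t),np.sin(t);x,y=0,35
togo((582+c*x-s*y,103.5+s*x+c*y,56),1)"
```

```text
t: 13.35
eef_pos: [0.5838, 0.139, 0.061]
tool_rot: [0.003, 1.0, 0.008, -0.001]
ft_force: [-0.3, -0.0, -2.0]
finger_gap: 0.0577
tcp [583.8 139.   61. ] yaw 1.0 toolz [-0.002 -0.006 -1.   ] t 13.3 gap 57.7 ft [-0.3 -0.  -2. ]
shift tool [-2.4  0.4  5. ] turn tool z -0.0
```

```bash
python3 -m handwheel '[[[-1.5,0,2,0,0,0],[0,0,2,0,0,0],[0,0,1,0,0,0],[0,0,0,0,0,0]]]'; python3 -c "
from h import *
togo((581.4,138.5,56),1)"
```

```text
t: 13.75
eef_pos: [0.582, 0.1389, 0.056]
tool_rot: [0.003, 1.0, 0.008, -0.001]
ft_force: [-0.2, -0.3, -0.3]
finger_gap: 0.0578
tcp [582.  138.9  56. ] yaw 0.9 toolz [-0.003 -0.006 -1.   ] t 13.8 gap 57.8 ft [-0.2 -0.3 -0.3]
shift tool [-0.6  0.4 -0. ] turn tool z -0.1
```

```bash
python3 -m handwheel '[[[0,0,0,0,0,0],[0,0,0,0,0,0],[0,0,0,0,0,0],[0,0,-20,0,0,0],[0,0,-40,0,0,0],[0,0,-50,0,0,0],[0,0,-50,0,0,0],[0,0,0,0,0,0]]]' 72; python3 - <<'E'
from h import *
d=cam("wrist");save(d,"w6.png")
print(rects(d,(60,80,30),(90,255,255),.055,500))
for n in("scene","side"): 
  d=cam(n); print(rects(d,(60,80,30),(90,255,255),.01,100))
togo((595,353,180),99.5)
E
```

```text
t: 14.55
eef_pos: [0.5869, 0.1409, 0.2229]
tool_rot: [0.001, 1.0, 0.008, 0.005]
ft_force: [1.5, -0.2, -0.2]
finger_gap: 0.0719
[([308.0, 222.0], 580.6, 141.7, 88.5, 58.2, -89.1), ([326.0, 9.0], 595.0, 317.3, 77.4, 21.8, 2.0)]
[([170.0, 264.0], 459.5, -294.8, 91.7, 59.3, 14.4), ([356.0, 214.0], 560.0, 159.8, 96.0, 65.3, -89.1), ([430.0, 192.0], 596.8, 354.5, 89.7, 62.1, 9.5), ([363.0, 48.0], 52.1, 510.3, 151.5, 63.8, -33.7), ([165.0, 10.0], -422.5, 57.0, 138.9, 52.8, -2.6)]
[([311.0, 387.0], 454.0, -298.0, 90.8, 62.1, 14.2), ([11.0, 251.0], -75.0, 419.2, 211.0, 67.9, -88.8), ([284.0, 227.0], 599.2, 189.2, 101.4, 64.3, -89.5), ([260.0, 198.0], 592.0, 351.1, 91.8, 65.4, 10.8), ([14.0, 70.0], -84.1, 1796.2, 309.6, 42.4, -62.6), ([2.0, 16.0], -143.4, 2802.2, 770.3, 34.0, -88.8)]
tcp [581.9 139.8 215.5] yaw 1.0 toolz [-0.003 -0.006 -1.   ] t 14.7 gap 71.8 ft [-0.3 -0.2 -0.3]
shift tool [  16.8 -213.1   34.1] turn tool z 81.5
```

View pics/w6.png

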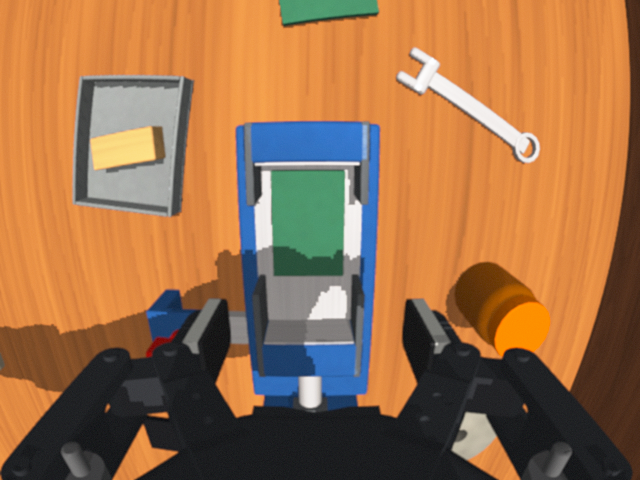

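```bash
python3 -m handwheel '[[[2,-27,0,0,0,0],[2,-27,0,0,0,0],[2,-27,0,0,0,0],[2,-27,0,0,0,0],[2,-27,4,0,0,0],[2,-27,10,0,0,0],[2,-27,10,0,0,0],[2,-24,10,0,0,0],[0,0,0,0,0,8],[0,0,0,0,0,8],[0,0,0,0,0,8],[0,0,0,0,0,8],[0,0,0,0,0,8],[0,0,0,0,0,8],[0,0,0,0,0,8],[0,0,0,0,0,8],[0,0,0,0,0,8],[0,0,0,0,0,8],[0,0,0,0,0,0]]]' 74; python3 - <<'E'
from h import *
d=cam("wrist");save(d,"w7.png")
print(rects(d,(60,80,30),(90,255,255),.01,500))
togo((595,354,10),99.7);print(st()[0]["joint_positions"])
E
```

```text
t: 16.6
eef_pos: [0.5935, 0.3523, 0.1776]
tool_rot: [0.006, 0.771, -0.637, 0.001]
ft_force: [0.1, 0.8, 0.2]
finger_gap: 0.074
[([556.0, 295.0], 567.3, 89.1, 80.0, 69.8, -88.7), ([309.0, 218.0], 594.4, 356.7, 88.4, 58.4, 9.8)]
tcp [593.6 352.4 177.9] yaw -78.9 toolz [-0.006 -0.009 -1.   ] t 16.6 gap 74.0 ft [-0.3 -0.7  0.5]
shift tool [ -2.6  -2.9 167.9] turn tool z 1.4
[-0.82451984  0.8067409   0.46366433  1.45459057 -0.39204524  0.98306395
 -1.63978233]
```

```bash
python3 -m handwheel '[[[-3,-2,25,0,0,1.4],[0,0,40,0,0,0],[0,0,40,0,0,0],[0,0,35,0,0,0],[0,0,15,0,0,0],[0,0,8,0,0,0],[0,0,4,0,0,0],[0,0,0,0,0,0]]]'; python3 -c "
from h import *
togo((594.5,355,10),99.7)"
```

```text
t: 17.45
eef_pos: [0.5964, 0.3554, 0.0141]
tool_rot: [0.003, 0.764, -0.646, 0.001]
ft_force: [-0.0, -0.4, 0.7]
finger_gap: 0.0741
tcp [596.4 355.4  14.1] yaw -80.4 toolz [-0.002 -0.006 -1.   ] t 17.4 gap 74.1 ft [-0.  -0.4  0.7]
shift tool [0.1 1.9 4.1] turn tool z -0.1
```

```bash
python3 -m handwheel '[[[0,2,2,0,0,0],[0,0,2,0,0,0],[0,0,0,0,0,0]]]'; python3 -m handwheel '[[[0,0,0,0,0,0],[0,0,0,0,0,0],[0,0,0,0,0,0],[0,0,0,0,0,0]]]' 45 60; python3 -m handwheel '[[[0,0,-20,0,0,0],[0,0,-40,0,0,0],[0,0,-50,0,0,0],[0,0,-50,0,0,0],[0,0,0,0,0,0],[0,0,0,0,0,0]]]'; python3 held.py; python3 -c "
from h import *
togo((581.4,138.5,170),1)"
```

```text
t: 17.75
eef_pos: [0.5936, 0.3551, 0.0097]
tool_rot: [0.003, 0.764, -0.646, 0.001]
ft_force: [0.4, -0.8, 0.9]
finger_gap: 0.0742
t: 18.15
eef_pos: [0.5941, 0.3552, 0.0102]
tool_rot: [0.003, 0.764, -0.646, 0.001]
ft_force: [-0.8, 0.6, 5.6]
finger_gap: 0.0578
t: 18.75
eef_pos: [0.5945, 0.356, 0.1713]
tool_rot: [0.002, 0.763, -0.646, 0.001]
ft_force: [-0.5, -0.6, -2.9]
finger_gap: 0.0579
tool y range [-47.4  45.6] x range [-30.6  30. ]
[(-22, np.float64(-47.1), np.float64(45.4)), (-11, np.float64(-47.3), np.float64(45.6)), (0, np.float64(-47.3), np.float64(44.2)), (11, np.float64(-47.3), np.float64(45.7)), (22, np.float64(-47.4), np.float64(45.0))]
tcp [593.2 355.6 169.2] yaw -80.5 toolz [-0.004 -0.006 -1.   ] t 18.8 gap 58.1 ft [ 0.4 -0.5 -3.1]
shift tool [212.1  47.7   0.6] turn tool z -81.5
```

```bash
python3 -m handwheel '[[[26,6,0,0,0,0],[26,6,0,0,0,0],[26,6,0,0,0,0],[27,6,0,0,0,0],[27,6,0,0,0,0],[27,6,0,0,0,0],[27,6,0,0,0,0],[26,6,0,0,0,0],[0,0,0,0,0,-8.2],[0,0,0,0,0,-8.2],[0,0,0,0,0,-8.2],[0,0,0,0,0,-8.2],[0,0,0,0,0,-8.2],[0,0,0,0,0,-8.2],[0,0,0,0,0,-8.2],[0,0,0,0,0,-8.2],[0,0,0,0,0,-8.2],[0,0,0,0,0,-7.7],[0,0,0,0,0,0]]]';  python3 held.py; python3 -c "
from h import *
togo((582,138.9,67),1)"
```

```text
t: 20.7
eef_pos: [0.5803, 0.1384, 0.1686]
tool_rot: [0.003, 1.0, 0.009, -0.004]
ft_force: [-0.1, -0.3, -1.2]
finger_gap: 0.0586
tool y range [-59.5  43.9] x range [-31.1  28.5]
[(-22, np.float64(-48.2), np.float64(43.5)), (-11, np.float64(-59.5), np.float64(44.1)), (0, np.float64(-59.5), np.float64(43.2)), (11, np.float64(-59.3), np.float64(43.9)), (22, np.float64(-48.4), np.float64(43.5))]
tcp [580.6 138.4 168.9] yaw 0.9 toolz [-0.007 -0.007 -1.   ] t 20.8 gap 58.5 ft [ 0.3 -0.5 -2.2]
shift tool [  2.2  -1.2 101.9] turn tool z -0.1
```

```bash
python3 -m handwheel '[[[1,-1,25,0,0,0],[0,0,35,0,0,0],[0,0,20,0,0,0],[0,0,10,0,0,0],[0,0,6,0,0,0],[0,0,2,0,0,0],[0,0,0,0,0,0]]]'; python3 -c "
from h import *
togo((582,138.9,67),1)"
```

```text
t: 21.45
eef_pos: [0.583, 0.1393, 0.0731]
tool_rot: [0.003, 1.0, 0.009, -0.001]
ft_force: [-0.5, 1.0, -2.7]
finger_gap: 0.0581
tcp [583.  139.3  73.1] yaw 1.0 toolz [-0.002 -0.006 -1.   ] t 21.4 gap 58.1 ft [-0.5  1.  -2.7]
shift tool [-1.   0.3  6.1] turn tool z 0.0
```

```bash
python3 -m handwheel '[[[-1,0,3,0,0,0],[0,0,3,0,0,0],[0,0,1,0,0,0],[0,0,0,0,0,0]]]';python3 -m handwheel '[[[0,0,0,0,0,0],[0,0,0,0,0,0],[0,0,0,0,0,0],[0,0,-20,0,0,0],[0,0,-40,0,0,0],[0,0,-50,0,0,0],[0,0,-40,0,0,0],[0,0,0,0,0,0],[0,0,0,0,0,0]]]' 72; python3 - <<'E'
from h import *
d=cam("wrist");save(d,"w8.png",(200,100,420,400),2)
print(rects(d,(60,80,30),(90,255,255),.065,500))
for n in("scene","side"): 
  d=cam(n); print(rects(d,(60,80,30),(90,255,255),.01,100))
togo((457,-296,180),104)
E
```

```text
t: 21.85
eef_pos: [0.5815, 0.1391, 0.0656]
tool_rot: [0.003, 1.0, 0.009, -0.002]
ft_force: [0.5, -0.7, -2.2]
finger_gap: 0.058
t: 22.75
eef_pos: [0.5825, 0.1402, 0.2168]
tool_rot: [0.003, 1.0, 0.009, -0.0]
ft_force: [-0.0, -0.2, -0.5]
finger_gap: 0.0721
[([315.0, 225.0], 580.4, 142.0, 89.1, 58.2, -89.0)]
[([170.0, 264.0], 459.5, -294.8, 91.7, 59.3, 14.4), ([356.0, 213.0], 556.1, 162.3, 101.8, 73.0, -89.0), ([364.0, 53.0], 72.4, 499.3, 89.4, 72.2, 33.1)]
[([311.0, 387.0], 454.0, -298.0, 90.8, 62.1, 14.2), ([11.0, 249.0], -76.0, 418.2, 210.5, 65.9, -88.8), ([284.0, 226.0], 602.5, 195.9, 114.8, 70.9, -89.5), ([26.0, 75.0], -49.2, 1726.3, 464.9, 45.8, -61.0), ([2.0, 19.0], -139.7, 2754.9, 865.0, 39.4, -88.8)]
tcp [581.  139.8 214.1] yaw 1.0 toolz [-0.006 -0.007 -1.   ] t 22.9 gap 71.8 ft [ 0.5 -0.7 -0.5]
shift tool [-131.7  433.2   38. ] turn tool z 77.0
```

View pics/w8.png

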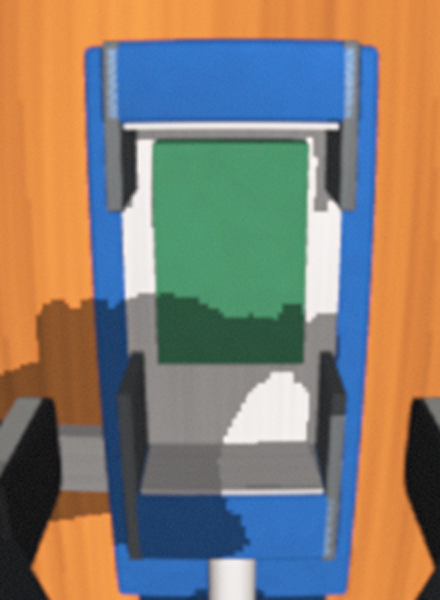

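```bash
python3 -m handwheel '[[[-11,36,0,0,0,0],[-11,36,0,0,0,0],[-11,36,0,0,0,0],[-11,36,0,0,0,0],[-11,36,0,0,0,0],[-11,36,0,0,0,0],[-11,36,0,0,0,0],[-11,36,0,0,0,0],[-11,36,0,0,0,0],[-11,36,0,0,0,0],[-11,36,0,0,0,0],[-11,37,0,0,0,0],[0,0,30,0,0,8],[0,0,0,0,0,8],[0,0,0,0,0,8],[0,0,0,0,0,8],[0,0,0,0,0,8]]]' 74;  python3 -m handwheel '[[[0,0,0,0,0,8],[0,0,0,0,0,8],[0,0,0,0,0,8],[0,0,0,0,0,8],[0,0,0,0,0,5],[0,0,0,0,0,0]]]';python3 - <<'E'
from h import *
d=cam("wrist");save(d,"w9.png")
print(rects(d,(60,80,30),(90,255,255),.01,500))
togo((457,-296,10),104.3);print(st()[0]["joint_positions"])
E
```

```text
t: 24.6
eef_pos: [0.4569, -0.295, 0.1871]
tool_rot: [0.003, 0.942, -0.336, -0.002]
ft_force: [0.4, -0.1, -0.2]
finger_gap: 0.0739
t: 25.2
eef_pos: [0.4572, -0.2949, 0.1873]
tool_rot: [0.004, 0.788, -0.615, -0.001]
ft_force: [0.3, -0.1, -1.0]
finger_gap: 0.074
[([316.0, 219.0], 455.8, -295.5, 88.7, 58.3, 14.6)]
tcp [ 457.3 -294.9  187.5] yaw -75.8 toolz [-0.006 -0.006 -1.   ] t 25.2 gap 74.3 ft [ 0.4 -0.5  0.8]
shift tool [  0.2  -0.7 177.5] turn tool z -0.1
[ 0.23748483  0.58901837  0.42577467  1.88218541 -0.33402407  0.74264789
 -0.47480548]
```

View pics/w9.png

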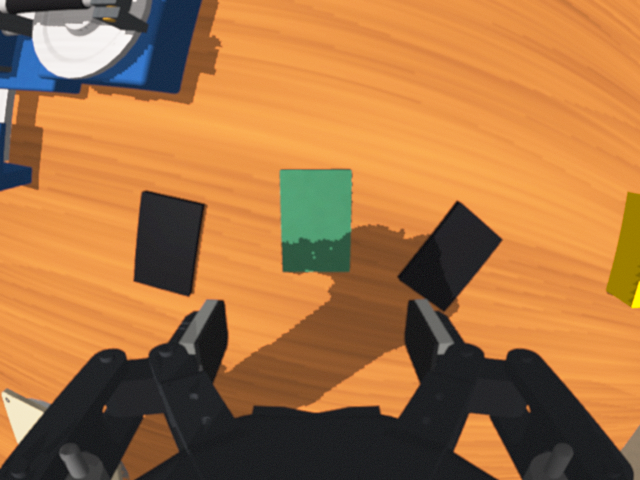

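The picture shows the green blank centred at px (316,219). The black look-alikes at (170,243) and (450,255) stay well outside the fingers. I'm descending on the green one.

```bash
python3 -m handwheel '[[[0,0,30,0,0,0],[0,0,45,0,0,0],[0,0,45,0,0,0],[0,0,30,0,0,0],[0,0,15,0,0,0],[0,0,6,0,0,0],[0,0,2,0,0,0],[0,0,0,0,0,0]]]'; python3 -c "
from h import *
togo((456.5,-296,10),104.5)"
```

```text
t: 26.05
eef_pos: [0.4576, -0.2968, 0.0161]
tool_rot: [0.003, 0.788, -0.615, 0.001]
ft_force: [-0.8, 0.7, -0.2]
finger_gap: 0.0743
tcp [ 457.6 -296.8   16.1] yaw -75.9 toolz [-0.003 -0.007 -1.   ] t 26.1 gap 74.3 ft [-0.8  0.7 -0.2]
shift tool [-1.1  0.8  6.1] turn tool z -0.4
```

```bash
python3 -m handwheel '[[[-1,1,3,0,0,0],[0,0,3,0,0,0],[0,0,0,0,0,0]]]'; python3 -m handwheel '[[[0,0,0,0,0,0],[0,0,0,0,0,0],[0,0,0,0,0,0],[0,0,0,0,0,0]]]' 45 60; python3 -m handwheel '[[[0,0,-20,0,0,0],[0,0,-40,0,0,0],[0,0,-50,0,0,0],[0,0,-50,0,0,0],[0,0,-20,0,0,0],[0,0,0,0,0,0],[0,0,0,0,0,0]]]'; python3 held.py; python3 -c "
from h import *
togo((581.6,138.9,180),1)"
```

```text
t: 26.35
eef_pos: [0.4562, -0.2958, 0.0099]
tool_rot: [0.003, 0.788, -0.615, 0.001]
ft_force: [0.6, -0.8, 0.4]
finger_gap: 0.0743
t: 26.75
eef_pos: [0.4562, -0.2958, 0.0105]
tool_rot: [0.003, 0.788, -0.615, 0.001]
ft_force: [-1.0, -0.1, 5.6]
finger_gap: 0.0581
t: 27.45
eef_pos: [0.4565, -0.2941, 0.1896]
tool_rot: [0.003, 0.788, -0.615, 0.001]
ft_force: [0.2, -0.1, -1.4]
finger_gap: 0.0581
tool y range [-45.7  46.1] x range [-29.7  29.9]
[(-22, np.float64(-45.4), np.float64(45.2)), (-11, np.float64(-45.3), np.float64(46.0)), (0, np.float64(-45.6), np.float64(44.7)), (11, np.float64(-45.6), np.float64(46.1)), (22, np.float64(-45.7), np.float64(44.9))]
tcp [ 456.  -293.9  188.7] yaw -75.9 toolz [-0.005 -0.005 -1.   ] t 27.5 gap 58.3 ft [-0.2  0.9 -1.5]
shift tool [-389.3 -227.1    6. ] turn tool z -76.9
```

```bash
python3 -m handwheel '[[[-30,-17.5,0,0,0,0],[-30,-17.5,0,0,0,0],[-30,-17.5,0,0,0,0],[-30,-17.5,0,0,0,0],[-30,-17.5,0,0,0,0],[-30,-17.5,0,0,0,0],[-30,-17.5,0,0,0,0],[-30,-17.5,0,0,0,0],[-30,-17.5,0,0,0,0],[-30,-17.5,0,0,0,0],[-30,-17.5,0,0,0,0],[-30,-17.5,0,0,0,0],[-30,-17.5,0,0,0,0],[0,0,0,0,0,-8],[0,0,0,0,0,-8],[0,0,0,0,0,-8],[0,0,0,0,0,-8],[0,0,0,0,0,-8]]]';  python3 -m handwheel '[[[0,0,0,0,0,-8],[0,0,0,0,0,-8],[0,0,0,0,0,-8],[0,0,0,0,0,-8],[0,0,0,0,0,-5],[0,0,0,0,0,0]]]'; python3 held.py; python3 -c "
from h import *
togo((582,140.5,77),1)"
```

```text
t: 29.3
eef_pos: [0.5813, 0.1386, 0.1841]
tool_rot: [0.005, 0.952, -0.306, -0.002]
ft_force: [-0.2, -1.0, -1.3]
finger_gap: 0.0579
t: 29.9
eef_pos: [0.5815, 0.1384, 0.1844]
tool_rot: [0.003, 1.0, 0.009, -0.004]
ft_force: [0.9, 0.4, -1.2]
finger_gap: 0.0582
tool y range [-60.2  44.6] x range [-31.   28.3]
[(-22, np.float64(-46.7), np.float64(43.4)), (-11, np.float64(-60.2), np.float64(45.3)), (0, np.float64(-60.2), np.float64(43.9)), (11, np.float64(-60.0), np.float64(44.5)), (22, np.float64(-46.9), np.float64(43.7))]
tcp [581.7 138.4 184.7] yaw 0.9 toolz [-0.007 -0.007 -1.   ] t 29.9 gap 58.1 ft [-0.7 -0.5 -1.6]
shift tool [  1.1  -2.8 107.7] turn tool z -0.1
```

```bash
python3 -m handwheel '[[[0,-2,25,0,0,0],[0,0,35,0,0,0],[0,0,20,0,0,0],[0,0,12,0,0,0],[0,0,6,0,0,0],[0,0,3,0,0,0],[0,0,0,0,0,0]]]'; python3 -c "
from h import *
togo((582,140.5,76),1)"
```

```text
t: 30.65
eef_pos: [0.5827, 0.1403, 0.0859]
tool_rot: [0.003, 1.0, 0.009, -0.001]
ft_force: [0.3, -0.1, -1.0]
finger_gap: 0.0582
tcp [582.7 140.3  85.9] yaw 1.0 toolz [-0.003 -0.006 -1.   ] t 30.6 gap 58.2 ft [ 0.3 -0.1 -1. ]
shift tool [-0.7 -0.3  9.9] turn tool z 0.0
```

```bash
python3 -m handwheel '[[[-1,0,4,0,0,0],[0,0,4,0,0,0],[0,0,2,0,0,0],[0,0,0,0,0,0]]]';python3 -m handwheel '[[[0,0,0,0,0,0],[0,0,0,0,0,0],[0,0,0,0,0,0],[0,0,-20,0,0,0],[0,0,-40,0,0,0],[0,0,-50,0,0,0],[0,0,-40,0,0,0],[0,0,0,0,0,0],[0,0,0,0,0,0]]]' 74; python3 - <<'E'
from h import *
d=cam("wrist");save(d,"w10.png",(200,100,420,400),2)
print(rects(d,(60,80,30),(90,255,255),.075,500))
for n in("scene","side"): 
  d=cam(n); print(rects(d,(60,80,30),(90,255,255),.075,100)); save(d,n+"10.png",(300,170,410,260) if n=="scene" else (245,185,345,265),7)
togo((469,31,150),91)
E
```

```text
t: 31.05
eef_pos: [0.5813, 0.1401, 0.0758]
tool_rot: [0.003, 1.0, 0.009, -0.002]
ft_force: [-0.3, 0.5, 0.4]
finger_gap: 0.0584
t: 31.95
eef_pos: [0.5822, 0.1412, 0.2266]
tool_rot: [0.003, 1.0, 0.009, -0.001]
ft_force: [-0.2, -0.3, -0.0]
finger_gap: 0.074
[([315.0, 226.0], 580.2, 142.1, 90.8, 58.3, -88.9)]
[([356.0, 211.0], 589.0, 135.8, 100.4, 75.0, -88.7), ([362.0, 47.0], 107.2, 464.2, 131.7, 53.5, -15.1), ([165.0, 11.0], -326.0, 36.8, 141.4, 51.0, -0.8)]
[([8.0, 245.0], -64.8, 332.8, 162.9, 37.6, 90.0), ([284.0, 224.0], 574.9, 125.3, 117.4, 70.0, -89.5), ([18.0, 71.0], -52.8, 1586.0, 303.8, 38.8, -60.5)]
tcp [580.7 140.8 224.1] yaw 1.0 toolz [-0.006 -0.007 -1.   ] t 32.1 gap 74.2 ft [ 0.7 -0.8 -0. ]
shift tool [-113.3  107.2   75.5] turn tool z -90.0
```

View pics/w10.png

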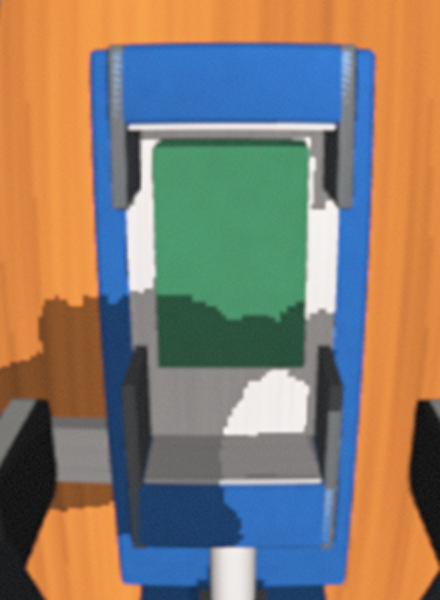

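View pics/side10.png

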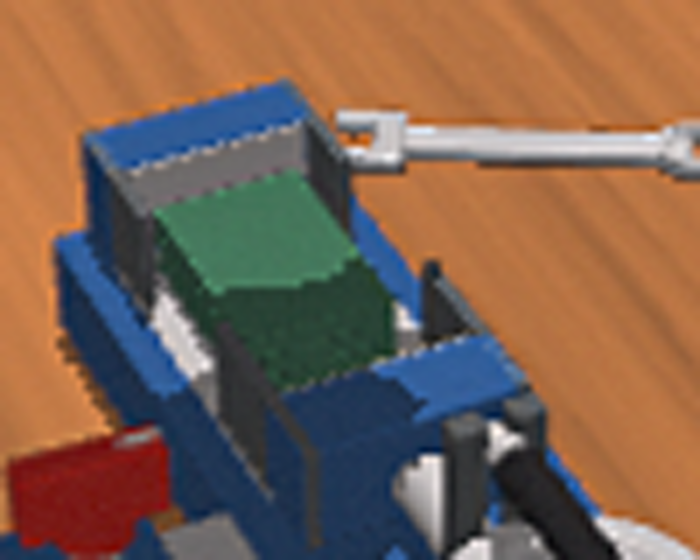

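The pile of three is flush, with the wrist estimate at vise (0,38) and about 0.3° off square. Next is the lock knob.

```bash
python3 -m handwheel '[[[-16,15,0,0,0,0],[-16,15,0,0,0,0],[-16,15,0,0,0,0],[-16,15,0,0,0,0],[-16,15,0,0,0,0],[-16,16,0,0,0,0],[-17,16,0,0,0,0],[0,0,20,0,0,-8],[0,0,20,0,0,-8],[0,0,0,0,0,-8],[0,0,0,0,0,-8],[0,0,0,0,0,-8],[0,0,0,0,0,-8],[0,0,0,0,0,-8],[0,0,0,0,0,-8],[0,0,0,0,0,-8],[0,0,0,0,0,-8],[0,0,0,0,0,-8],[0,0,0,0,0,0],[0,0,0,0,0,0]]]' 50; python3 - <<'E'
from h import *
d=cam("wrist");save(d,"w11.png")
print(rects(d,(0,170,60),(6,255,255),.1035,200))
togo((468.5,32,90),91);print(st()[0]["joint_positions"])
E
```

```text
t: 34.1
eef_pos: [0.47, 0.0316, 0.1858]
tool_rot: [0.0, 0.714, 0.7, -0.004]
ft_force: [-0.7, 0.2, -0.8]
finger_gap: 0.0498
[([317.0, 256.0], 464.7, 32.2, 55.3, 24.4, -1.0)]
tcp [470.2  31.6 186. ] yaw 88.9 toolz [-0.005 -0.006 -1.   ] t 34.1 gap 50.0 ft [-0.3  0.3  0.1]
shift tool [ 0.9 -1.3 96. ] turn tool z -2.1
[ 0.1072769   0.48558782 -0.33488233  2.05454684  0.26604769  0.64769343
  1.14487846]
```

View pics/w11.png

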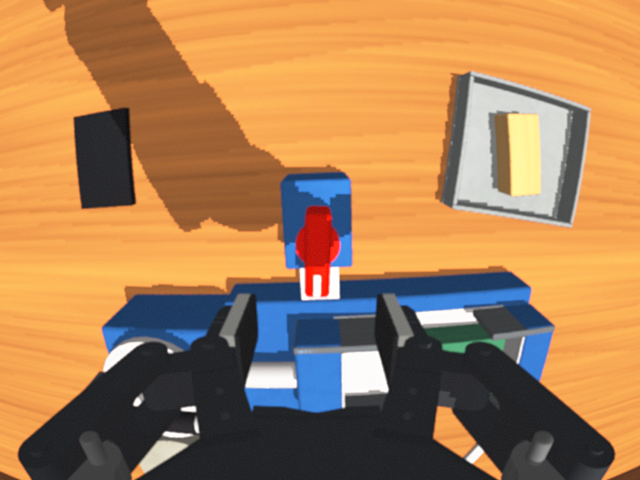

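The red bar is centred at px (317,253), in line with the tool. Descending on it.

```bash
python3 -m handwheel '[[[0,0,20,0,0,0],[0,-1,30,0,0,0],[0,0,25,0,0,0],[0,0,12,0,0,0],[0,0,5,0,0,0],[0,0,0,0,0,0]]]' 50; python3 -m handwheel '[[[0,0,2,0,0,0],[0,0,0,0,0,0]]]';  python3 -c "
from h import *
togo((468.5,32,89),89)"
```

```text
t: 34.75
eef_pos: [0.469, 0.0313, 0.0941]
tool_rot: [0.001, 0.713, 0.701, -0.004]
ft_force: [0.4, 0.7, -0.1]
finger_gap: 0.05
t: 34.95
eef_pos: [0.4698, 0.0312, 0.0931]
tool_rot: [0.002, 0.713, 0.701, -0.003]
ft_force: [-0.1, 0.2, 0.6]
finger_gap: 0.0501
tcp [469.8  31.2  93.1] yaw 89.0 toolz [-0.002 -0.006 -1.   ] t 35.0 gap 50.1 ft [-0.1  0.2  0.6]
shift tool [ 0.8 -1.3  4.1] turn tool z 0.0
```

```bash
python3 -m handwheel '[[[0,-1,3,0,0,0],[0,0,0,0,0,0]]]'; python3 -m handwheel '[[[0,0,0,0,0,0],[0,0,0,0,0,0],[0,0,0,0,0,0],[0,0,0,0,0,0],[0,0,0,0,0,0],[0,0,0,0,0,0]]]' 5 60; python3 -c "
from h import *
togo((468.5,32,89),89); print(st()[0]['torque'])"
```

```text
t: 35.15
eef_pos: [0.4681, 0.0311, 0.0897]
tool_rot: [0.001, 0.713, 0.701, -0.003]
ft_force: [-0.0, -0.1, 0.1]
finger_gap: 0.0502
t: 35.75
eef_pos: [0.4691, 0.032, 0.0904]
tool_rot: [0.001, 0.713, 0.701, -0.002]
ft_force: [-0.7, 1.5, 6.7]
finger_gap: 0.0153
tcp [469.1  32.   90.4] yaw 89.1 toolz [-0.001 -0.005 -1.   ] t 35.8 gap 15.3 ft [-0.7  1.5  6.7]
shift tool [ 0.  -0.5  1.4] turn tool z 0.1
[0.45745446 0.20641448 0.05281016]
```

```bash
python3 -m handwheel '[[[0,0,-1,0,0,4],[0,0,-0.4,0,0,8],[0,0,-0.4,0,0,8],[0,0,-0.4,0,0,8],[0,0,-0.4,0,0,8],[0,0,-0.4,0,0,8],[0,0,-0.4,0,0,8],[0,0,-0.4,0,0,8],[0,0,0,0,0,0]]]'; python3 -c "
from h import *
togo((468.5,32,89),89); print(st()[0]['torque'],st()[0]['joint_positions'])"
```

```text
t: 36.65
eef_pos: [0.4691, 0.032, 0.0937]
tool_rot: [0.003, 0.968, 0.251, -0.001]
ft_force: [0.8, 0.9, 1.5]
finger_gap: 0.0151
tcp [469.1  32.   93.7] yaw 29.0 toolz [-0.002 -0.006 -1.   ] t 36.6 gap 15.1 ft [0.8 0.9 1.5]
shift tool [-0.5 -0.3  4.7] turn tool z -60.0
[ 0.55932058 -0.20903044 -0.0976191 ] [-0.15014324  0.63647486  0.02674181  2.13695269 -0.02817359  0.37077109
  0.40453005]
```

```bash
python3 -m handwheel '[[[0,0,-0.4,0,0,8],[0,0,-0.4,0,0,8],[0,0,-0.4,0,0,8],[0,0,-0.4,0,0,8],[0,0,-0.4,0,0,8],[0,0,-0.4,0,0,8],[0,0,-0.4,0,0,8],[0,0,-0.4,0,0,8],[0,0,-0.4,0,0,8],[0,0,-0.4,0,0,8],[0,0,-0.4,0,0,8],[0,0,-0.4,0,0,8],[0,0,-0.4,0,0,8],[0,0,-0.4,0,0,8],[0,0,-0.4,0,0,8],[0,0,-0.4,0,0,8],[0,0,-0.4,0,0,8],[0,0,0,0,0,0]]]'; python3 -c "
from h import *
togo((468.5,32,89),89); print(st()[0]['torque'],st()[0]['joint_positions'])"
```

```text
t: 38.45
eef_pos: [0.469, 0.0318, 0.1007]
tool_rot: [-0.003, -0.595, 0.803, -0.002]
ft_force: [0.9, 1.5, 7.0]
finger_gap: 0.015
tcp [469.   31.8 100.7] yaw -106.9 toolz [-0.002 -0.006 -1.   ] t 38.5 gap 15.0 ft [0.9 1.5 7. ]
shift tool [-0.1  0.5 11.7] turn tool z -15.9
[ 0.44635265 -0.14427645 -0.02357914] [-0.55599041  0.72582083  0.65216314  2.14363043 -0.85515388  0.55525031
 -1.12777123]
```

```bash
python3 -m handwheel '[[[0,0,0,0,0,0],[0,0,0,0,0,0],[0,0,0,0,0,0],[0,0,-20,0,0,0],[0,0,-40,0,0,0],[0,0,-40,0,0,0],[0,0,0,0,0,0],[0,0,0,0,0,0]]]' 60; python3 - <<'E'
from h import *
d=cam("wrist");save(d,"w12.png")
print(rects(d,(0,170,60),(6,255,255),.113,200))
d=cam("side");save(d,"s12.png",(230,170,380,330),4)
togo((583,-90,180),1);print(st()[0]["joint_positions"])
E
```

```text
t: 39.25
eef_pos: [0.4687, 0.0322, 0.2006]
tool_rot: [-0.003, -0.596, 0.803, -0.002]
ft_force: [0.4, 0.5, -0.3]
finger_gap: 0.0602
[([315.0, 255.0], 470.5, 31.2, 56.7, 23.8, -17.0)]
tcp [467.7  32.2 199.3] yaw -106.9 toolz [-0.005 -0.006 -1.   ] t 39.4 gap 60.4 ft [ 0.3 -0.   0. ]
shift tool [  83.3 -145.9   19.5] turn tool z 72.1
[-0.70503223  0.59025938  0.86692228  2.06770991 -0.63812449  0.77877666
 -1.30843057]
```

View pics/w12.png

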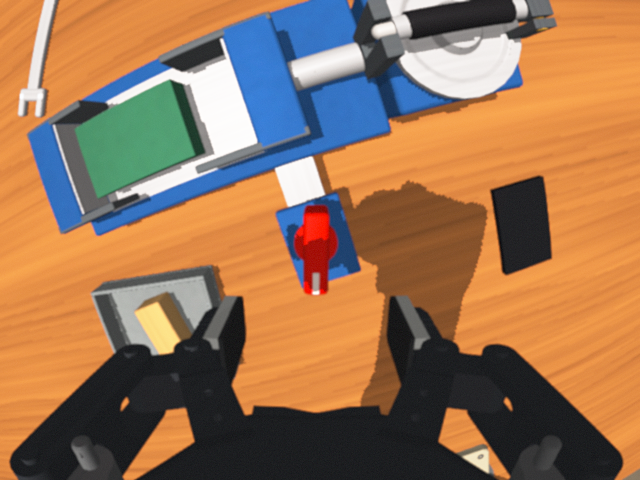

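View pics/s12.png

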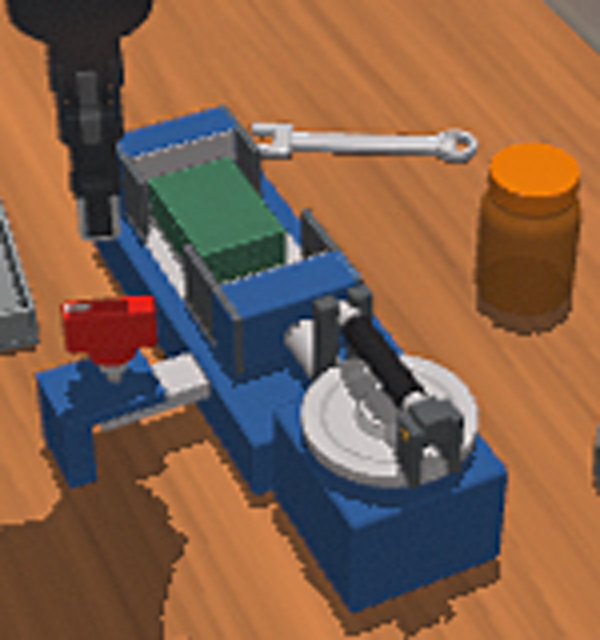

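The knob's white mark has gone to the far end and the bar is at -17°, so it has turned about 198° clockwise (3.46 rad). Next I'll move over the folded handle.

```bash
python3 -m handwheel '[[[12,-24,0,0,0,0],[11,-24,0,0,0,0],[11,-24,0,0,0,0],[11,-24,0,0,0,0],[11,-24,0,0,0,0],[12,-23,0,0,0,0],[0,0,0,0,0,-8],[0,0,0,0,0,-8],[0,0,0,0,0,-8],[0,0,0,0,0,-8],[0,0,0,0,0,-8],[0,0,0,0,0,-8],[0,0,0,0,0,-8],[0,0,0,0,0,-8]]]' 50;  python3 -m handwheel '[[[0,0,0,0,0,-8],[0,0,0,0,0,-8],[0,0,0,0,0,-8],[0,0,0,0,0,-8],[0,0,0,0,0,-8],[0,0,0,0,0,-4],[0,0,0,0,0,0],[0,0,0,0,0,0]]]'; python3 - <<'E'
from h import *
d=cam("wrist");save(d,"w13.png")
togo((585,-74.5,122),1);print(st()[0]["joint_positions"])
E
```

```text
t: 40.75
eef_pos: [0.5845, -0.0747, 0.1987]
tool_rot: [0.004, 0.932, -0.363, -0.002]
ft_force: [0.0, 0.9, -0.9]
finger_gap: 0.0502
t: 41.55
eef_pos: [0.5849, -0.0749, 0.1994]
tool_rot: [0.003, 1.0, 0.008, -0.003]
ft_force: [-0.5, -0.0, -0.1]
finger_gap: 0.0497
tcp [585.1 -74.9 199.6] yaw 0.9 toolz [-0.005 -0.006 -1.   ] t 41.6 gap 50.0 ft [-0.1 -0.   0.7]
shift tool [ 0.3 -0.9 77.6] turn tool z -0.1
[-0.10119044  0.61198837  0.28089695  1.74106007 -0.20993711  0.82242446
  0.29175942]
```

View pics/w13.png

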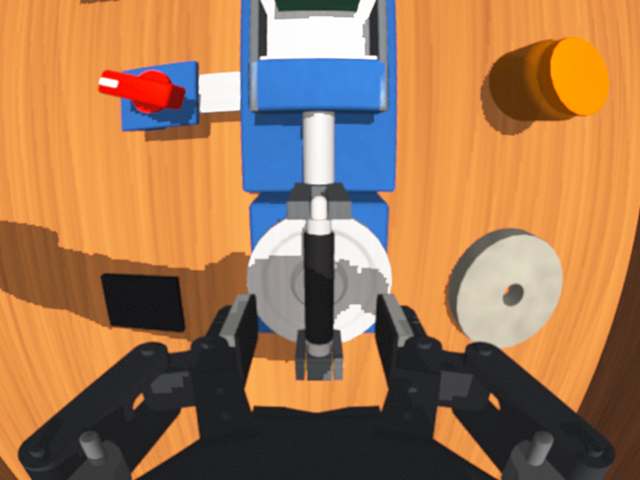

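```bash
python3 - <<'E'
from h import *
d=cam("wrist")
for p in ((319,234),(318.5,290),(318.5,342),(318,360),(318.5,285)): print(p,np.round(onz(d,*p,.130)*1000,1), np.round(onz(d,*p,.09)*1000,1))
t=np.radians(1.0);c,s=np.cos(t),np.sin(t)
for y in (-158,-228,-250,-205): print(y,582-s*y,103.5+c*y)
E
```

```text
(319, 234) [585.2 -56.3 130. ] [585.5 -67.2  90. ]
(318.5, 290) [585.5 -90.  130. ] [ 585.9 -107.8   90. ]
(318.5, 342) [ 586.2 -125.6  130. ] [ 586.7 -150.6   90. ]
(318, 360) [ 586.2 -139.4  130. ] [ 586.7 -167.1   90. ]
(318.5, 285) [585.5 -86.8 130. ] [ 585.8 -103.9   90. ]
-158 584.7574802170908 -54.475935834709816
-228 585.9791486677007 -124.46527449565721
-250 586.3631016093209 -146.46192378909782
-205 585.5777433196431 -101.46877750706022
```

```bash
python3 -m handwheel '[[[0,0,20,0,0,0],[0,0,25,0,0,0],[0,0,15,0,0,0],[0,0,8,0,0,0],[0,0,4,0,0,0],[0,0,0,0,0,0],[0,0,0,0,0,0]]]' 40;  python3 -c "
from h import *
togo((585,-75.5,122),1)"
```

```text
t: 42.35
eef_pos: [0.5859, -0.0754, 0.1292]
tool_rot: [0.003, 1.0, 0.009, -0.001]
ft_force: [0.0, -0.8, 0.4]
finger_gap: 0.0399
tcp [585.9 -75.4 129.2] yaw 1.0 toolz [-0.002 -0.007 -1.   ] t 42.4 gap 39.9 ft [ 0.  -0.8  0.4]
shift tool [-0.9  0.   7.2] turn tool z 0.0
```

```bash
python3 -m handwheel '[[[0,0,4,0,0,0],[0,0,3,0,0,0],[0,0,0,0,0,0]]]';  python3 -m handwheel '[[[0,0,0,0,0,0],[0,0,0,0,0,0],[0,0,0,0,0,0],[0,0,0,0,0,0],[0,0,0,0,0,0]]]' 5 30; python3 -c "
from h import *
togo((585,-75.5,122),1)
import numpy as np
L=72;th=np.radians(np.arange(0,91,7.5));p=np.c_[L*np.cos(th),L*np.sin(th)];print(np.round(np.diff(p,axis=0),1).tolist())"
```

```text
t: 42.65
eef_pos: [0.5851, -0.0753, 0.1213]
tool_rot: [0.003, 1.0, 0.009, -0.002]
ft_force: [-0.7, -1.0, -0.9]
finger_gap: 0.04
t: 43.15
eef_pos: [0.586, -0.0754, 0.1218]
tool_rot: [0.003, 1.0, 0.009, -0.001]
ft_force: [2.2, -1.2, 0.3]
finger_gap: 0.0169
tcp [586.  -75.4 121.8] yaw 1.1 toolz [-0.002 -0.007 -1.   ] t 43.1 gap 16.9 ft [ 2.2 -1.2  0.3]
shift tool [-1.   0.1 -0.2] turn tool z 0.1
[[-0.6, 9.4], [-1.8, 9.2], [-3.0, 8.9], [-4.2, 8.4], [-5.2, 7.8], [-6.2, 7.1], [-7.1, 6.2], [-7.8, 5.2], [-8.4, 4.2], [-8.9, 3.0], [-9.2, 1.8], [-9.4, 0.6]]
```

```bash
python3 -m handwheel '[[[0,0.6,-9.4,0,0,0],[0,1.8,-9.2,0,0,0],[0,3,-8.9,0,0,0],[0,4.2,-8.4,0,0,0],[0,0,0,0,0,0]]]'; python3 - <<'E'
from h import *
togo((585,-75.5,122),1)
d=cam("side");save(d,"s14.png",(230,170,380,330),4)
E
```

```text
t: 43.65
eef_pos: [0.5862, -0.085, 0.1582]
tool_rot: [0.003, 1.0, 0.009, -0.001]
ft_force: [4.0, 0.2, -5.7]
finger_gap: 0.0167
tcp [586.2 -85.  158.2] yaw 1.0 toolz [-0.002 -0.006 -1.   ] t 43.6 gap 16.7 ft [ 4.   0.2 -5.7]
shift tool [-0.9 -9.8 36.1] turn tool z 0.0
```

View pics/s14.png

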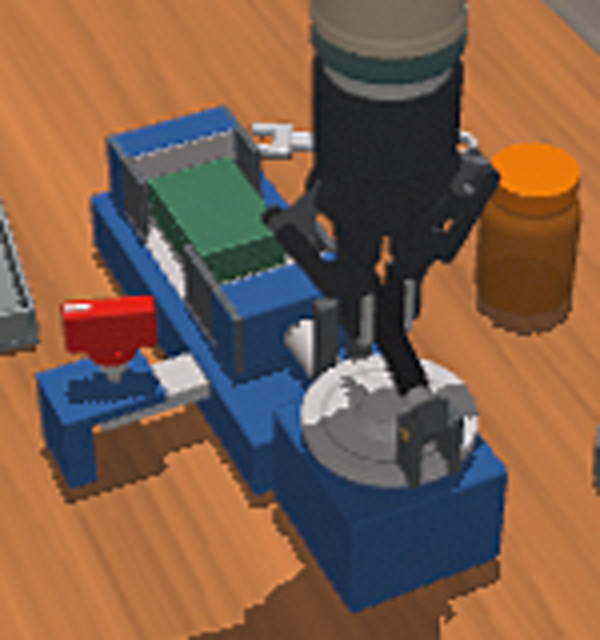

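The handle is rising in the grip (sleeve at px (400,350) in the crop) and lies between the fingers. Continuing.

```bash
python3 -m handwheel '[[[0,5.2,-7.8,0,0,0],[0,6.2,-7.1,0,0,0],[0,7.1,-6.2,0,0,0],[0,7.8,-5.2,0,0,0],[0,0,0,0,0,0]]]'; python3 -m handwheel '[[[0,8.4,-4.2,0,0,0],[0,8.9,-3,0,0,0],[0,9.2,-1.8,0,0,0],[0,8,-0.6,0,0,0],[0,0,0,0,0,0]]]'; python3 - <<'E'
from h import *
togo((586.4,-147,197),1)
d=cam("side");save(d,"s15.png",(230,170,380,330),4)
d=cam("wrist");save(d,"w15.png")
E
```

```text
t: 44.2
eef_pos: [0.5867, -0.1108, 0.1845]
tool_rot: [0.003, 1.0, 0.009, -0.001]
ft_force: [4.1, 0.8, -3.0]
finger_gap: 0.017
t: 44.7
eef_pos: [0.5873, -0.1475, 0.1943]
tool_rot: [0.004, 1.0, 0.008, -0.001]
ft_force: [4.8, -1.1, 0.8]
finger_gap: 0.0164
tcp [ 587.3 -147.5  194.3] yaw 0.9 toolz [-0.002 -0.008 -1.   ] t 44.7 gap 16.4 ft [ 4.8 -1.1  0.8]
shift tool [-0.9 -0.4 -2.7] turn tool z -0.1
```

View pics/s15.png

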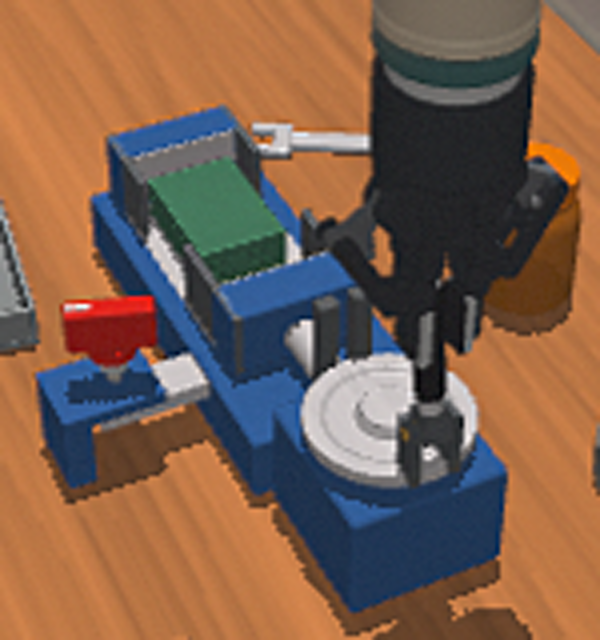

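View pics/w15.png

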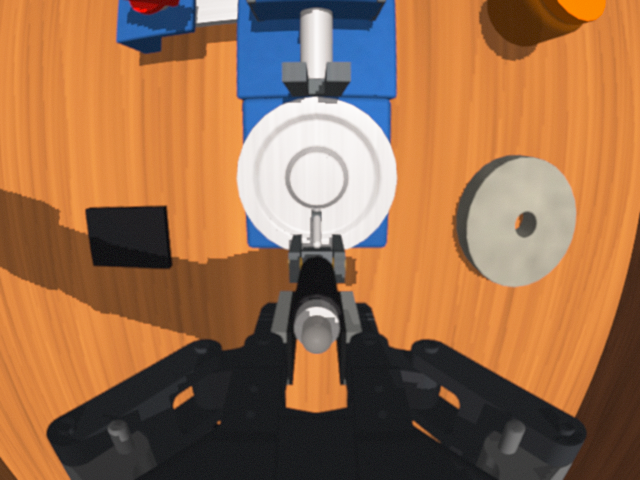

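```bash
python3 -m handwheel '[[[0,0,0,0,0,0],[0,0,0,0,0,0],[0,0,0,0,0,0],[0,0,0,0,0,0]]]' 45; python3 - <<'E'
from h import *
togo((586.4,-147,197),1)
d=cam("wrist");save(d,"w16.png",(200,80,440,400),2)
print(onz(d,317,177,.1)*1000)
h=hsv(d);g=cv2.cvtColor(d["image"],cv2.COLOR_RGB2GRAY)
m=((h[...,1]<40)&(g>140)).astype(np.uint8);n,l,s,c=cv2.connectedComponentsWithStats(m)
i=l[130,318];cc=cv2.findContours((l==i).astype(np.uint8),cv2.RETR_EXTERNAL,cv2.CHAIN_APPROX_NONE)[0][0][:,0]
cc=cc[cc[:,1]<215]
for z in (.085,.09,.095):
  P=np.array([onz(d,u,v,z)[:2]*1000 for u,v in cc]);A=np.c_[2*P,np.ones(len(P))];x=np.linalg.lstsq(A,(P**2).sum(1),rcond=None)[0];print(z,x[:2],np.sqrt(x[2]+x[0]**2+x[1]**2))
# handle tip
print("tip",onz(d,317,335,.232)*1000)
d=cam("side");save(d,"s16.png",(230,170,380,330),4)
E
```

```text
t: 45.2
eef_pos: [0.5861, -0.145, 0.1934]
tool_rot: [0.003, 1.0, 0.009, -0.003]
ft_force: [-0.0, 0.1, -0.5]
finger_gap: 0.0451
tcp [ 586.1 -145.   193.4] yaw 1.1 toolz [-0.005 -0.006 -1.   ] t 45.2 gap 45.1 ft [-0.   0.1 -0.5]
shift tool [ 0.3  2.  -3.6] turn tool z 0.1
[584.39205041 -97.57641689 100.        ]
0.085 [ 585.72099264 -101.79905977] 51.27204121729144
0.09 [ 585.69309285 -101.17365598] 50.18931898814523
0.095 [ 585.66519307 -100.5482522 ] 49.106596759000325
tip [ 585.24429657 -125.88209425  232.        ]
```

View pics/w16.png

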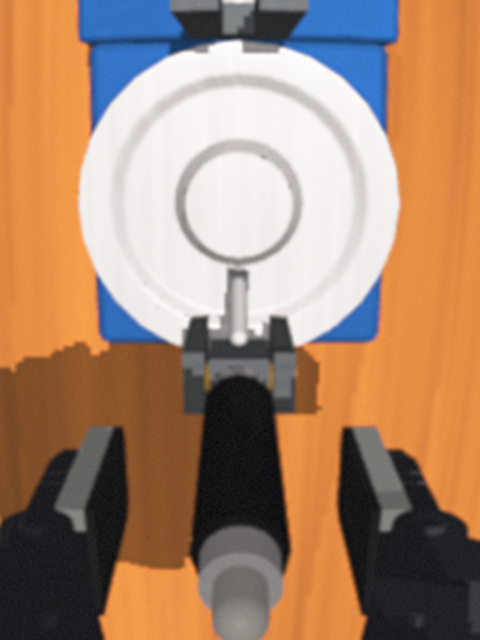

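```bash
python3 - <<'E'
from h import *
d=cam("wrist")
for p,z in (((320,387),.235),((320,345),.217),((318.5,270),.147)): print(onz(d,*p,z)*1000)
E
```

```text
[ 586.81465152 -142.43254874  235.        ]
[ 586.82581392 -138.94074171  217.        ]
[ 586.4813004  -138.97052246  147.        ]
```

View pics/s16.png

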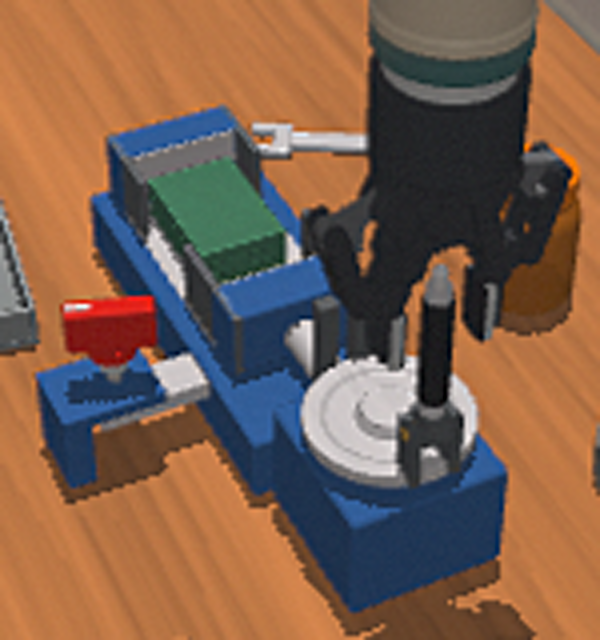

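The handle stays upright with the fingers open (side crop: tip at px (440,270)), so it is latched. Now the circle increments.

```bash
python3 -m handwheel '[[[0,1.5,0,0,0,0],[0,0,0,0,0,0]]]' 45 ; python3 -m handwheel '[[[0,0,0,0,0,0],[0,0,0,0,0,0],[0,0,0,0,0,0],[0,0,0,0,0,0],[0,0,0,0,0,0]]]' 5 40; python3 - <<'E'
from h import *
togo((586.4,-146.5,195),1)
t=np.radians(np.arange(0,361,15));p=np.c_[-45*np.sin(t),45*np.cos(t)];print(np.round(np.diff(p,axis=0),1).tolist())
E
```

```text
t: 45.55
eef_pos: [0.5868, -0.1471, 0.1938]
tool_rot: [0.003, 1.0, 0.009, -0.002]
ft_force: [1.0, -0.1, -0.1]
finger_gap: 0.0449
t: 46.05
eef_pos: [0.5872, -0.1468, 0.194]
tool_rot: [0.003, 1.0, 0.009, -0.001]
ft_force: [1.5, 0.6, 1.0]
finger_gap: 0.0168
tcp [ 587.2 -146.8  194. ] yaw 1.0 toolz [-0.002 -0.007 -1.   ] t 46.0 gap 16.8 ft [1.5 0.6 1. ]
shift tool [-0.8 -0.3 -1. ] turn tool z 0.0
[[-11.6, -1.5], [-10.9, -4.5], [-9.3, -7.2], [-7.2, -9.3], [-4.5, -10.9], [-1.5, -11.6], [1.5, -11.6], [4.5, -10.9], [7.2, -9.3], [9.3, -7.2], [10.9, -4.5], [11.6, -1.5], [11.6, 1.5], [10.9, 4.5], [9.3, 7.2], [7.2, 9.3], [4.5, 10.9], [1.5, 11.6], [-1.5, 11.6], [-4.5, 10.9], [-7.2, 9.3], [-9.3, 7.2], [-10.9, 4.5], [-11.6, 1.5]]
```

First quarter turn, then a check.

```bash
python3 -m handwheel '[[[-5.8,-0.4,0,0,0,0],[-5.8,-1.1,0,0,0,0],[-10.9,-4.5,0,0,0,0],[-9.3,-7.2,0,0,0,0],[-7.2,-9.3,0,0,0,0],[-4.5,-10.9,0,0,0,0],[-1.5,-11.6,0,0,0,0],[0,0,0,0,0,0]]]'; python3 - <<'E'
from h import *
togo((585.6-45,-101.5-.8,195),1)
d=cam("side");save(d,"s17.png",(230,170,380,330),4)
E
```

```text
t: 46.85
eef_pos: [0.5415, -0.1023, 0.194]
tool_rot: [0.004, 1.0, 0.01, -0.001]
ft_force: [2.2, 0.2, -0.4]
finger_gap: 0.0172
tcp [ 541.5 -102.3  194. ] yaw 1.1 toolz [-0.002 -0.007 -1.   ] t 46.9 gap 17.2 ft [ 2.2  0.2 -0.4]
shift tool [-0.9 -0.1 -1. ] turn tool z 0.1
```

View pics/s17.png

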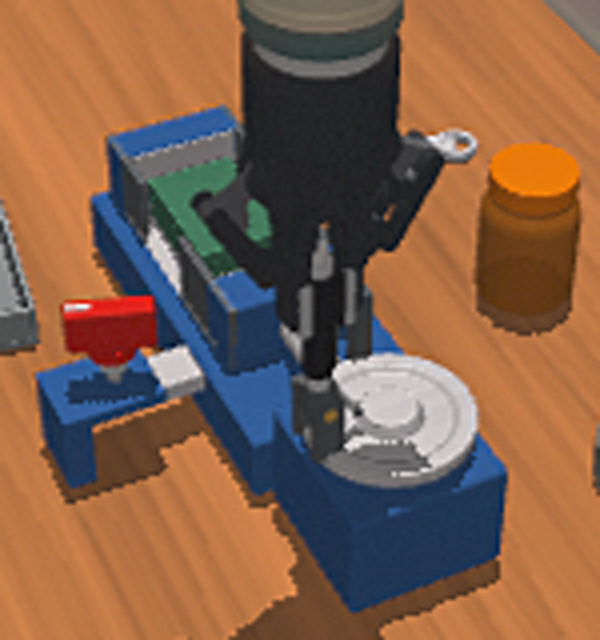

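The wheel turns with the handle (hinge now at crop px (318,420)) and the jaw has advanced. Continuing to one full turn.

```bash
python3 -m handwheel '[[[1.5,-11.6,0,0,0,0],[4.5,-10.9,0,0,0,0],[7.2,-9.3,0,0,0,0],[9.3,-7.2,0,0,0,0],[10.9,-4.5,0,0,0,0],[11.6,-1.5,0,0,0,0],[11.6,1.5,0,0,0,0],[10.9,4.5,0,0,0,0],[9.3,7.2,0,0,0,0],[7.2,9.3,0,0,0,0],[4.5,10.9,0,0,0,0],[1.5,11.6,0,0,0,0],[-1.5,11.6,0,0,0,0],[-4.5,10.9,0,0,0,0],[-7.2,9.3,0,0,0,0],[-9.3,7.2,0,0,0,0],[-10.9,4.5,0,0,0,0],[-11.6,1.5,0,0,0,0],[0,0,0,0,0,0]]]'; python3 - <<'E'
from h import *
togo((586.4,-146.5,195),1)
d=cam("side");save(d,"s18.png",(230,170,380,330),4)
d=cam("scene");save(d,"c18.png",(220,150,420,310),4)
E
```

```text
t: 48.8
eef_pos: [0.5861, -0.1468, 0.194]
tool_rot: [0.003, 1.0, 0.009, -0.002]
ft_force: [-0.9, -0.2, 2.2]
finger_gap: 0.0167
tcp [ 586.1 -146.8  194. ] yaw 1.0 toolz [-0.004 -0.006 -1.   ] t 48.8 gap 16.7 ft [-0.9 -0.2  2.2]
shift tool [ 0.3 -0.3 -1. ] turn tool z -0.0
```

View pics/s18.png

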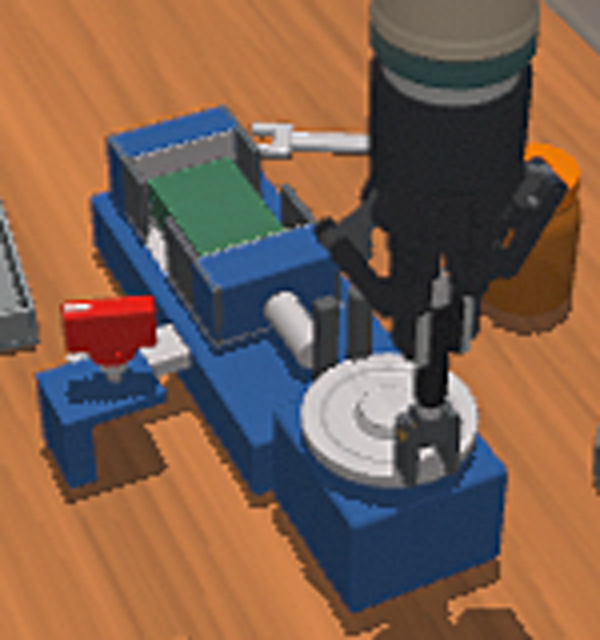

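View pics/c18.png

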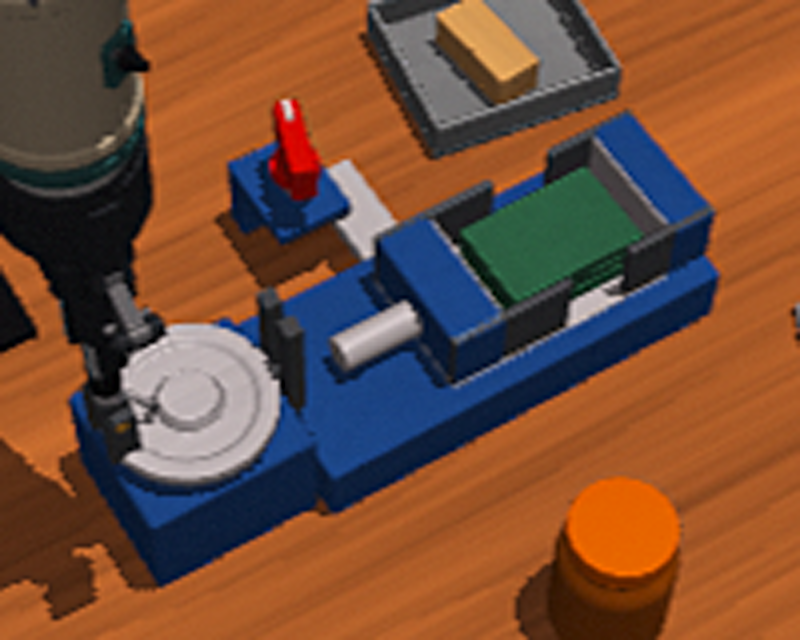

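One turn has moved the jaw 30 mm and the pile is intact. I'll do three quarters of the second turn, then slow down.

```bash
python3 -m handwheel '[[[-11.6,-1.5,0,0,0,0],[-10.9,-4.5,0,0,0,0],[-9.3,-7.2,0,0,0,0],[-7.2,-9.3,0,0,0,0],[-4.5,-10.9,0,0,0,0],[-1.5,-11.6,0,0,0,0],[1.5,-11.6,0,0,0,0],[4.5,-10.9,0,0,0,0],[7.2,-9.3,0,0,0,0],[9.3,-7.2,0,0,0,0],[10.9,-4.5,0,0,0,0],[11.6,-1.5,0,0,0,0],[0,0,0,0,0,0]]]';python3 -m handwheel '[[[11.6,1.5,0,0,0,0],[10.9,4.5,0,0,0,0],[9.3,7.2,0,0,0,0],[7.2,9.3,0,0,0,0],[4.5,10.9,0,0,0,0],[1.5,11.6,0,0,0,0],[0,0,0,0,0,0]]]'; python3 - <<'E'
from h import *
togo((586.4,-146.5,195),1)
d=cam("side");save(d,"s19.png",(230,170,380,330),4)
t=np.radians(np.arange(270,361,6));p=np.c_[-45*np.sin(t),45*np.cos(t)];print(np.round(np.diff(p,axis=0),1).tolist())
E
```

```text
t: 50.2
eef_pos: [0.5862, -0.0566, 0.1939]
tool_rot: [0.003, 1.0, 0.01, -0.002]
ft_force: [0.1, 1.1, 6.1]
finger_gap: 0.0171
t: 50.9
eef_pos: [0.6318, -0.1009, 0.1939]
tool_rot: [0.003, 1.0, 0.009, -0.001]
ft_force: [0.2, 1.5, 6.2]
finger_gap: 0.0169
tcp [ 631.8 -100.9  193.9] yaw 1.0 toolz [-0.003 -0.005 -1.   ] t 50.9 gap 16.9 ft [0.2 1.5 6.2]
shift tool [-46.2  44.8  -0.7] turn tool z 0.0
[[-0.2, 4.7], [-0.7, 4.7], [-1.2, 4.5], [-1.7, 4.4], [-2.1, 4.2], [-2.6, 4.0], [-3.0, 3.7], [-3.3, 3.3], [-3.7, 3.0], [-4.0, 2.6], [-4.2, 2.1], [-4.4, 1.7], [-4.5, 1.2], [-4.7, 0.7], [-4.7, 0.2]]
```

View pics/s19.png

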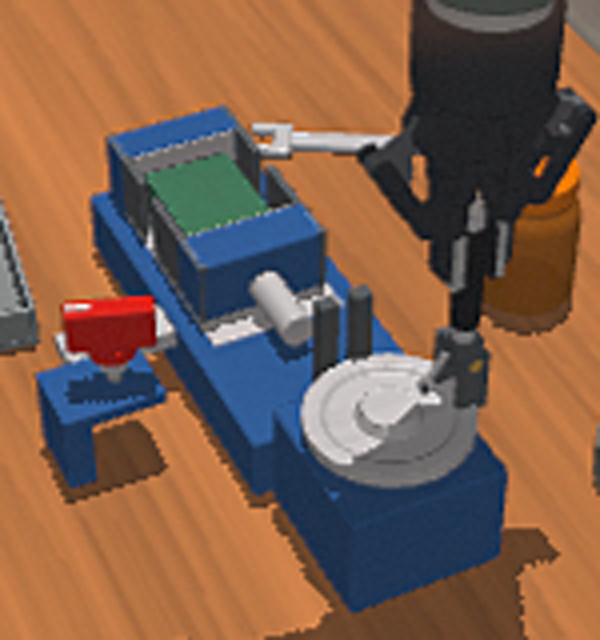

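At 11.0 rad the force is still low. Final small steps, watching the force.

```bash
python3 -m handwheel '[[[-0.2,4.7,0,0,0,0],[-0.7,4.7,0,0,0,0],[-1.2,4.5,0,0,0,0],[0,0,0,0,0,0]]]'; python3 -m handwheel '[[[-1.7,4.4,0,0,0,0],[0,0,0,0,0,0]]]'; python3 -m handwheel '[[[-2.1,4.2,0,0,0,0],[0,0,0,0,0,0]]]'; python3 -c "
from h import *
s=st()[0];t=np.radians(1);p=s['eef_pos'][:2]*1000-[585.6,-101.5];print(p,np.degrees(np.arctan2(-p[0],-p[1]))%360-1)"
```

```text
t: 51.35
eef_pos: [0.6302, -0.1132, 0.1939]
tool_rot: [0.002, 1.0, 0.01, -0.001]
ft_force: [1.5, 4.1, 4.3]
finger_gap: 0.0169
t: 51.55
eef_pos: [0.6286, -0.1181, 0.1939]
tool_rot: [0.003, 1.0, 0.01, -0.001]
ft_force: [2.6, 4.0, 5.4]
finger_gap: 0.0167
t: 51.75
eef_pos: [0.6264, -0.123, 0.1939]
tool_rot: [0.003, 1.0, 0.009, -0.001]
ft_force: [2.9, 4.5, 5.7]
finger_gap: 0.0166
[ 40.8324801  -21.48213453] 296.74904112645766
```

```bash
python3 -m handwheel '[[[-1.3,2,0,0,0,0],[0,0,0,0,0,0]]]'; python3 -m handwheel '[[[-1.3,2,0,0,0,0],[0,0,0,0,0,0]]]'; python3 - <<'E'
from h import *
d=cam("wrist");save(d,"w20.png")
d=cam("side");save(d,"s20.png",(245,185,345,265),7)
d=cam("scene");save(d,"c20.png",(290,160,410,260),6)
E
```

```text
t: 51.95
eef_pos: [0.6255, -0.1245, 0.1939]
tool_rot: [0.003, 1.0, 0.009, -0.001]
ft_force: [4.3, 4.5, 4.3]
finger_gap: 0.0171
t: 52.15
eef_pos: [0.6251, -0.1252, 0.1939]
tool_rot: [0.002, 1.0, 0.01, 0.0]
ft_force: [5.2, 6.0, 4.2]
finger_gap: 0.017
```

View pics/c20.png

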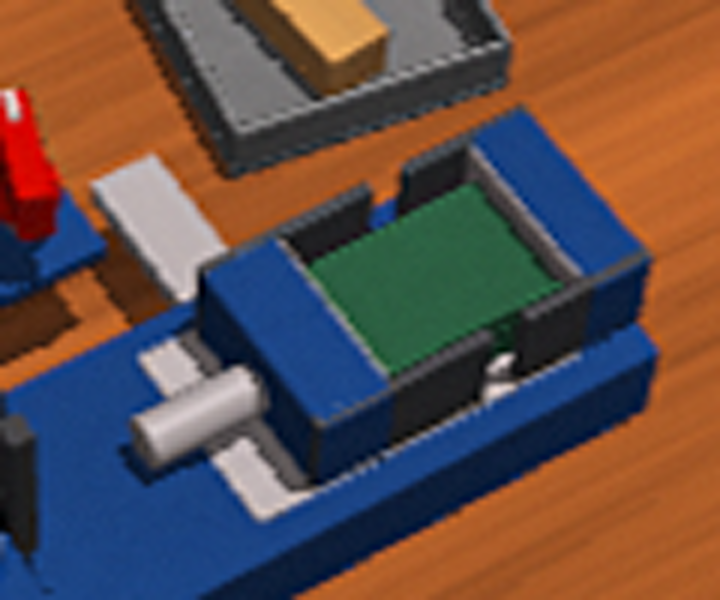

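View pics/s20.png

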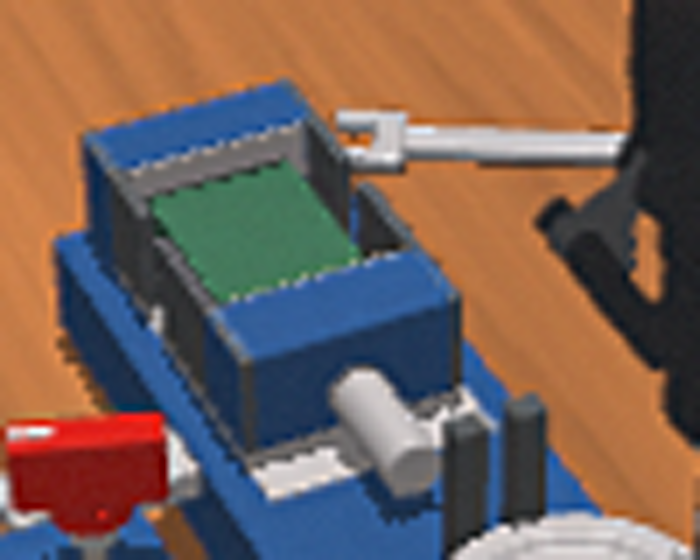

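The pile now touches both jaws and the handle has begun to lag the command. I'll press on to tighten it.

```bash
python3 -m handwheel '[[[-1.3,2,0,0,0,0],[0,0,0,0,0,0]]]'; python3 -m handwheel '[[[-1.3,2,0,0,0,0],[0,0,0,0,0,0],[0,0,0,0,0,0]]]'; python3 -m handwheel '[[[-1.4,2,0,0,0,0],[0,0,0,0,0,0],[0,0,0,0,0,0]]]'
```

```text
t: 52.5
eef_pos: [0.6247, -0.1258, 0.1939]
tool_rot: [0.001, 1.0, 0.01, 0.001]
ft_force: [7.0, 8.2, 3.6]
finger_gap: 0.017
t: 52.8
eef_pos: [0.6243, -0.1264, 0.1939]
tool_rot: [0.001, 1.0, 0.011, 0.002]
ft_force: [8.7, 10.2, 2.7]
finger_gap: 0.0168
t: 53.1
eef_pos: [0.6239, -0.127, 0.194]
tool_rot: [-0.0, 1.0, 0.012, 0.002]
ft_force: [10.8, 12.6, 2.6]
finger_gap: 0.0166
```

```bash
python3 -m handwheel '[[[-1.4,2,0,0,0,0],[0,0,0,0,0,0],[0,0,0,0,0,0]]]'; python3 -m handwheel '[[[-1.4,2,0,0,0,0],[0,0,0,0,0,0],[0,0,0,0,0,0],[0,0,0,0,0,0]]]'
```

```text
t: 53.4
eef_pos: [0.6234, -0.1276, 0.194]
tool_rot: [-0.001, 1.0, 0.012, 0.003]
ft_force: [12.7, 14.6, 0.6]
finger_gap: 0.0166
t: 53.8
eef_pos: [0.623, -0.1282, 0.194]
tool_rot: [-0.002, 1.0, 0.013, 0.004]
ft_force: [13.8, 16.8, -1.1]
finger_gap: 0.0169
```

Tangential force is about 21.7 N at 45 mm, or roughly 1 N m, so the pile is clamped. I'll ease the command back, release and rise clear.

```bash
python3 -m handwheel '[[[1.4,-2,0,0,0,0],[1.4,-2,0,0,0,0],[1.4,-2,0,0,0,0],[1.4,-2,0,0,0,0],[1,-1.5,0,0,0,0],[0,0,0,0,0,0],[0,0,0,0,0,0]]]'; python3 -m handwheel '[[[0,0,0,0,0,0],[0,0,0,0,0,0],[0,0,0,0,0,0],[0,0,0,0,0,0],[0,0,0,0,0,0]]]' 70; python3 - <<'E'
from h import *
togo((624,-127,330),1)
d=cam("wrist");save(d,"w21.png")
d=cam("side");save(d,"s21.png",(230,170,380,330),4)
E
```

```text
t: 54.5
eef_pos: [0.6247, -0.1259, 0.1939]
tool_rot: [0.002, 1.0, 0.01, -0.0]
ft_force: [3.8, 5.9, 4.3]
finger_gap: 0.0168
t: 55.0
eef_pos: [0.6224, -0.1286, 0.1933]
tool_rot: [0.003, 1.0, 0.009, -0.002]
ft_force: [0.3, -0.4, 0.2]
finger_gap: 0.0701
tcp [ 622.4 -128.6  193.3] yaw 1.0 toolz [-0.004 -0.007 -1.   ] t 55.0 gap 70.1 ft [ 0.3 -0.4  0.2]
shift tool [   1.    -0.7 -136.8] turn tool z 0.0
```

View pics/w21.png

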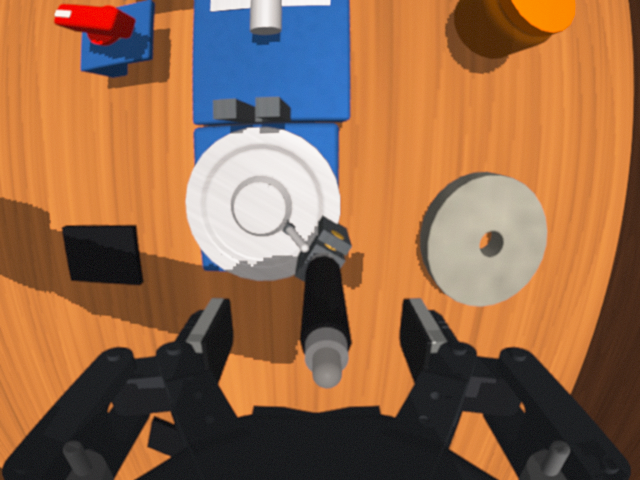

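View pics/s21.png

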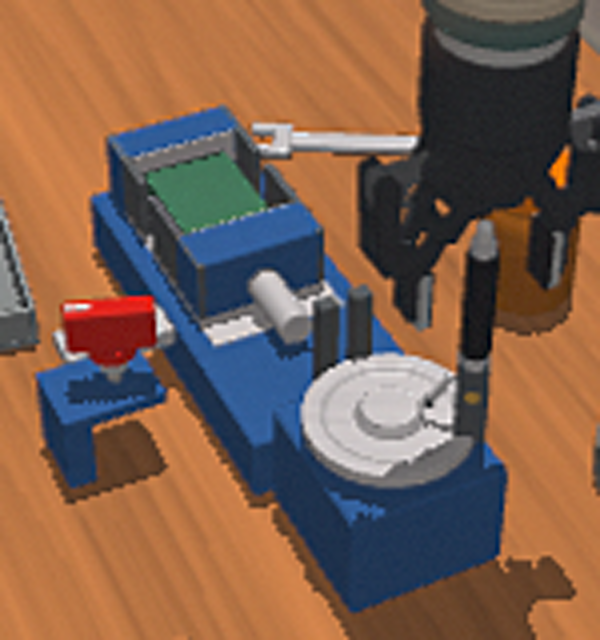

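The handle stands upright and free between the open fingers. Rising and taking a final look over the pile.

```bash
python3 -m handwheel '[[[0,0,-20,0,0,0],[0,0,-40,0,0,0],[0,0,-40,0,0,0],[0,0,-40,0,0,0],[-6,-30,0,0,0,0],[-6,-35,0,0,0,0],[-6,-35,0,0,0,0],[-6,-35,0,0,0,0],[-6,-35,0,0,0,0],[-6,-35,0,0,0,0],[-6,-30,0,0,0,0],[0,0,0,0,0,0],[0,0,0,0,0,0]]]' ; python3 - <<'E'
from h import *
togo((582,140,330),1)
d=cam("wrist");save(d,"w22.png",(200,60,440,420),2); save(d,"w22f.png")
m=rects(d,(60,80,30),(90,255,255),.075,500);print(m)
d=cam("side");save(d,"s22.png",(180,170,380,330),4)
d=cam("scene");save(d,"c22.png")
E
```

```text
t: 56.4
eef_pos: [0.5768, 0.1074, 0.3322]
tool_rot: [0.003, 1.0, 0.01, -0.002]
ft_force: [1.4, -1.2, -0.1]
finger_gap: 0.0701
tcp [576.8 107.4 332.2] yaw 1.1 toolz [-0.003 -0.007 -1.   ] t 56.4 gap 70.1 ft [ 1.4 -1.2 -0.1]
shift tool [  5.8 -32.5   2. ] turn tool z 0.1
[([322.0, 164.0], 580.0, 148.8, 85.2, 58.5, -88.7)]
```

View pics/w22f.png

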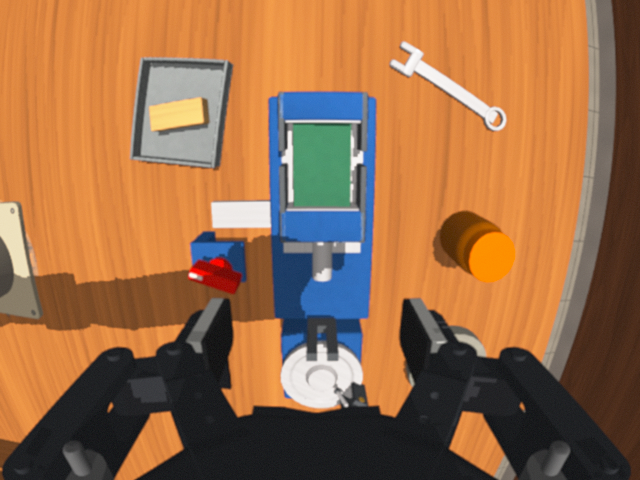

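View pics/c22.png

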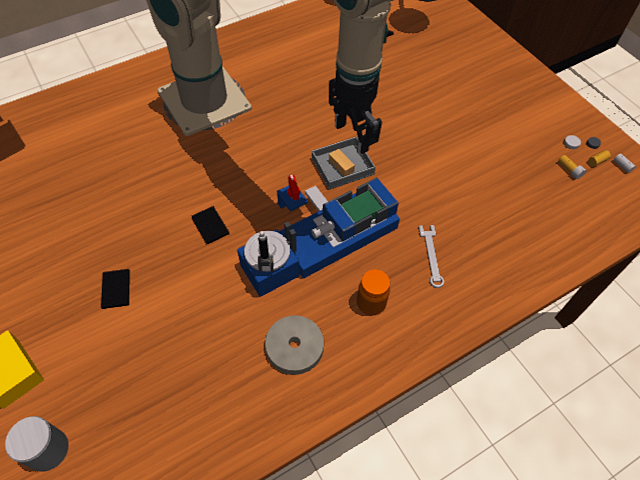

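View pics/s22.png

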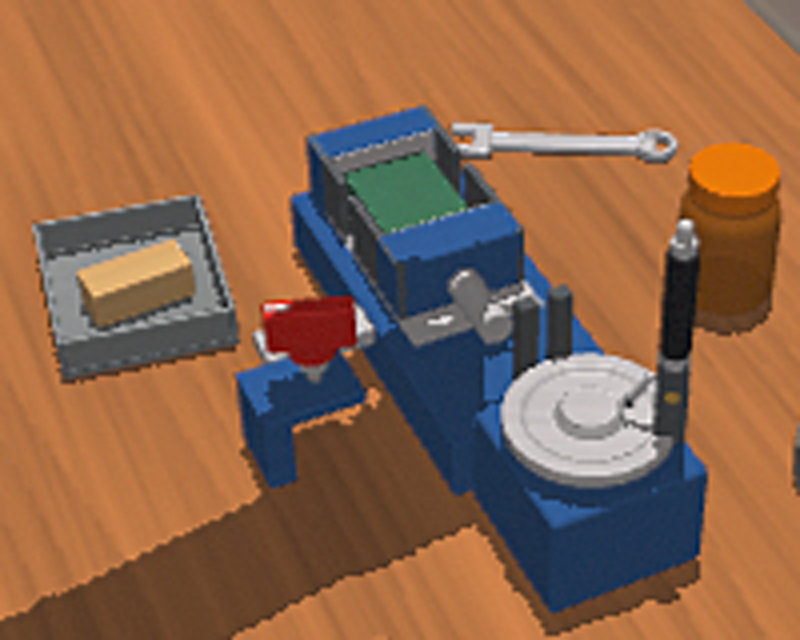

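```bash
python3 - <<'E'
from h import *
d=cam("wrist");save(d,"w23.png",(265,85,380,225),5)
E
```

```text
(no output)
```

View pics/w23.png

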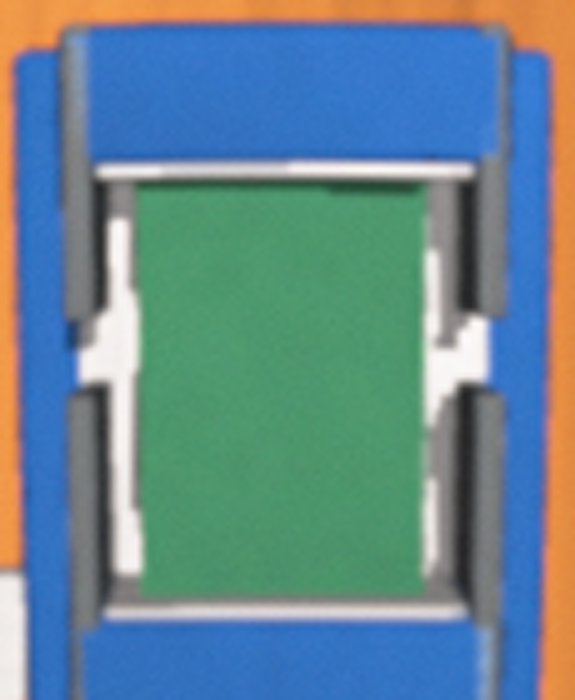

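```bash
python3 -c "
from bench import r
print(r.sign_off())"
```

```text
the job is handed in; nothing more can be done
None
```

The vise is loaded and clamped, and I handed the job in at about 56 s of the 210 s allowed. The sign-off reported no verdict.

- **Offcut and blanks:** I put the offcut in the grey tray. All three green blanks present are stacked flat between the jaws, long sides running jaw to jaw.
- **Lock knob:** I turned it about 196° clockwise. The white mark read about 198° (3.46 rad), past the 2.9 rad needed.
- **Handle:** I swung it up and opened the fingers to check. It stayed upright on its own, so it is latched.
- **Clamping:** With the pile stacked and the handle latched, I cranked clockwise until it stalled near 11.5 rad. I then pressed on to about 22 N at the handle (about 1 N m) before releasing.

The last pictures show the pile square, within about 0.3° of the vise, and against both jaw faces. The handle is upright, the offcut is in the tray, and the black look-alikes, grindstone, jar and spanner look unmoved. The gripper was open and clear of everything.

- **Camera offset:** The scene and side cameras disagreed by about 4 to 5 mm, so I averaged positions and relied on the wrist camera for the final alignment.
- **Guide spacing:** The side guides measured about 76 mm apart inside, not the 70 mm the description suggested, which only left more clearance.
- **Wheel angle:** It was inferred from the arm's position and the pictures, because there is no direct reading.

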